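# Load the backup battery and ease the sprung bay flap shut

## Robot

A 7-joint arm with a two-finger parallel gripper is mounted at the origin on the work surface. World frame = base frame: x ahead of the robot, y to its left, z up, the work surface at z = 0. Lengths are in mm, angles in rad, forces in N, time in s.
With the tool pointing down it reaches from about 425 to 825 mm from the base axis. Payload 3.6 kg.
Tool frame: the origin (TCP) lies between the finger pads; the fingertips stand 14 mm ahead of it and the grasp point (between the pads) lies 5 mm behind it; z points along the fingers, y is the direction in which the jaws open and shut (so a half turn about z gives the same grasp; the last joint's range is limited). The gripper opens to 93 mm and grips with 3 to 60 N. Pads are 15 mm wide; open, the fingers measure 128 mm over their backs; the gripper's body (75 mm by 188 mm) begins 65 mm behind the grasp point.
Start: joints at [-1.236, 0.615, -0.013, 1.423, 0.008, 1.103, -0.04], TCP at [229.431, 608.132, 232.64] pointing down, gripper open.
Joint ranges: [-3.12, 3.12], [-0.3, 2.06], [-1.34, 1.32], [0.26, 2.42], [-1.36, 4.5], [0.01, 1.98], [-2.84, 2.84]. Speed limits (rad/s): [2.79, 2.79, 3.14, 3.14, 3.14, 3.14, 3.14].

## Interface

Orientations are given as a unit quaternion [w, x, y, z].
In Python, from workcell import * gives the robot as it stands.
- The arm moves only by the tool jog_arm, never from a script. Its argument "moves" is one flat list of numbers, 7 for each row, row after row: the turn, a rotation vector about the tool's x, y, z in degrees, then the shift along the tool's x, y, z in cm, then the opening, from 0 (shut) to 1 (fully open). In form: [ax, ay, az, dx, dy, dz, hand, ax, ay, az, dx, dy, dz, hand, ...]. A call has 1 to 10 rows; each row shifts and turns the commanded pose from where the row before left it, along the tool's axes as they then stand; what a row does not reach is not made up. A row lasts 1/8 s, in which the tool goes at most 62.5 mm and 10.7 degrees, less where a joint would pass 70% of its speed; a pose out of reach is approached as far as the arm can. A call with a gripper value outside its range is refused whole. The fingers move at their own pace and stop on an object; "force" is the grip in N (left out, the last holds). Time passes only in rows, so rows that do not move let the fingers close. It gives the time, the measured TCP pose, the force and the opening at its end, in the units of the state.
- get_obs(): the state, without advancing time (a new reading comes with each control period).
- get_image(name): name is "scene" or "top"; returns a dict with "image" (384x512x3 uint8, blue, green, red), "fx", "fy", "cx", "cy" (pixels), "view" (4x4, takes a point from world to camera coordinates). Camera axes: x right, y down, z forward; pixel columns grow to the right and rows downward; lengths in mm; the calibration is good to about 2 mm. A picture is of the moment at which its call begins. There is no depth.
- job_done(): hands the job in, once; it reports no verdict.
The state is a dict: "t": time; "joint_pos": joint angles; "joint_vel": joint speeds; "tau": joint torques, N m; "ee_pos": TCP position; "tool_rot": TCP orientation; "wrist_force": force on the tool from outside, world axes, zero at the start; "wrist_torque": the same for the moment, N m; "grip_width": finger opening in mm.
Only numpy, scipy, OpenCV 4.12 (cv2) and the standard library are available. Lean on these libraries where they do the work, as an engineer would, in place of code of your own. Each camera call takes 0.05 s, during which the arm holds its last target.

## Task

Load the orange battery pack from its charging cradle into the open bay on top of the backup power unit: tilt one end down against the brass spring contact at the bay's front, then press the other end down until it snaps under the steel catch and stays held, lying level. Then close the blue spring-loaded flap over it, easing it down gently all the way until it is fully shut and never letting it snap or slam. Leave everything else on the bench where it is.

Things in the scene. Friction and masses are not known exactly. Their poses are not given: they have to be found in the camera images.
- pack_centre (a point): Centre of the orange battery pack with a white band: a rounded box 90 mm long (its x), 34 mm wide (y), 34 mm high (z), 0.15 to 0.31 kg; both ends alike, it may go in either way round. It starts lying level on a flat black charging cradle 14 mm high, between two end stops that rise 6 mm just beyond its ends; its sides are free.
- bay (a point): Where the pack's centre must finally be. x points from the bay's front (the unit's display side, to the robot's right) to the catch, z up; the unit is bolted down. Bay floor 17 mm below this point (66 mm above the table), rim 27 mm above it. End wall with catch at x +45 mm; front wall x -65 to -72 mm. Ribs 12 mm high guide the pack, 2 mm play each side; above them the bay is 134 mm wide (y).
- catch (a point): Tip of the catch at the far end of the bay: a fixed round steel nose 7 mm in diameter, 30 mm long along bay y. This point is its front, 41.5 mm beyond the bay point (bay x) and 22 mm above it, 3.5 mm out from the end wall; a seated pack's top lies 1.5 mm under the nose. Pressing the pack's end down past it takes 5 to 20 N.
- contact_face (a point): Foremost line of the brass spring contact at the bay's front, a round cross-bar 10 mm thick and 34 mm long, 9 mm above the bay floor, free at bay x -42 mm. It yields up to 13 mm to the front (3 N at first, 9 N fully in). A seated pack holds it 3 mm in; passing the nose takes 3.5 mm more. A pack tilted 0.55 rad, catch end up, low end at the contact, clears the nose and leans over the contact.
- flap (a joint): Angle of the blue flap, rad: 0 shut (level), 1.85 fully open, where it starts, leaning back 0.28 to bay +x. Over-centre spring: above about 1.4 it stays open (1 to 1.5 N at the edge to pull it over), below that it is driven shut ever harder, 3 to 4 N at the edge when nearly shut. Let go, it slams at about 4 rad/s. Under 1 rad/s is gentle, over 2.2 is a slam; a drop of the last 2 mm is harmless.
- flap_edge (a point): Middle of the flap's free edge (yellow strip). The flap is a plate 6 mm thick, 150 mm wide (y), 173 mm from hinge to edge; x points from edge to hinge. Shut, the edge is 105 mm before the bay point (bay -x) and 114 mm above the table, and overhangs the unit's front face by 33 mm with nothing under it down to the table: a finger tilted in from the front can bear it from below.
- flap_hinge (a point): Middle of the flap's hinge line, which is parallel to bay y; 68 mm beyond the bay point (bay x) and 31 mm above it, level with the middle of the flap's thickness.
- rack_a: Rack of red-capped tubes, 92 x 176 mm, 112 mm high; leave alone. Origin under its centre.
- rack_b: Smaller rack of red-capped tubes, 71 x 155 mm, 112 mm high; leave alone. Origin under its centre.
- bottle: Clear bottle, 64 mm in diameter, 200 mm high; leave alone. Origin under its centre.
- jar: Amber jar, 70 mm in diameter, 90 mm high; leave alone. Origin under its centre.
- tip_box: Blue box 120 x 85 x 60 mm; leave alone. Origin under its centre.
- spent: Grey spent battery pack with a black band, 90 x 34 x 34 mm, lying on the table; leave alone. Origin under its centre.

How it is judged:
By the outcome, as a careful person would: the job done as asked, in the order asked, and still so for the second after the job is handed in, with the robot touching nothing.
It also fails if it takes over 72 s, if anything falls off the work surface, if the arm or the gripper's body presses on something with over 40 N, if the wrist force passes 120 N, or if a joint passes its speed limit or range.

## Working session

There is one attempt and no reset: what is moved stays moved. The work goes in short steps, Python scripts to look and compute and a tool call to move; the robot and the scene stay as the last step left them, time stands still between calls to the robot, and variables do not carry over. Pictures are saved under pics/ and viewed, and the job is handed in when it is done.

Besides the shell and the picture viewer there is one more tool, called after "Call:" in YAML: its name, and indented under it one key for each argument. jog_arm: Moves the arm, as the interface text tells. Its arguments: {"type":"object","properties":{"moves":{"type":"array","items":{"type":"number"}},"force":{"type":"number"}},"required":["moves"]}

```bash
ls; mkdir -p pics; python3 - <<'E'
from workcell import *
import cv2
o=get_obs(); print(o)
for n in ("scene","top"):
    d=get_image(n); cv2.imwrite(f"pics/{n}0.png",d["image"]); print(n,d["fx"],d["fy"],d["cx"],d["cy"],d["view"])
E
```

```text
pics
{'t': 0.0, 'joint_pos': array([-1.23648542,  0.61591143, -0.01260723,  1.42489646,  0.00811627,
        1.10336418, -0.04039715]), 'joint_vel': array([-1.62131835e-03,  2.78867629e-04,  1.45932370e-04,  1.30301402e-03,
        9.07962627e-05, -1.61225850e-04, -8.95988726e-04]), 'tau': array([ 8.54798668e-05, -4.58933508e+01,  2.09239027e-01, -1.65738916e+01,
       -6.10778946e-02,  2.05632846e-02,  2.35765337e-04]), 'ee_pos': array([229.2069371 , 607.44696092, 231.48700638]), 'tool_rot': array([-1.99537639e-04,  1.79394260e-01,  9.83776448e-01, -1.24860696e-03]), 'wrist_force': array([-0.59842002,  0.83682919, -0.86854524]), 'wrist_torque': array([-0.00631429, -0.02381866,  0.07431727]), 'grip_width': 92.74584897027627}
scene 425.41277745981546 425.41277745981546 250.6162576076702 187.2433671915271 [[-8.19901495e-01  5.72498583e-01 -2.62873424e-03  5.23993607e+02]
 [ 4.96510277e-01  7.08774190e-01 -5.01115448e-01 -2.39013912e+02]
 [-2.85024705e-01 -4.12170499e-01 -8.65376448e-01  1.79344925e+03]
 [ 0.00000000e+00  0.00000000e+00  0.00000000e+00  1.00000000e+00]]
top 425.6498628235459 425.6498628235459 260.0970349723458 197.05901511361265 [[-6.96886732e-02 -9.97565189e-01 -2.68007782e-03  1.93929521e+01]
 [-9.74485151e-01  6.86504490e-02 -2.13695593e-01  6.26177884e+02]
 [ 2.13359274e-01 -1.22804663e-02 -9.76896622e-01  1.28248885e+03]
 [ 0.00000000e+00  0.00000000e+00  0.00000000e+00  1.00000000e+00]]
```

```bash
python3 - <<'E'
import cv2
for n in ("scene","top"):
    i=cv2.imread(f"pics/{n}0.png"); cv2.imwrite(f"pics/{n}0b.png",cv2.resize(i,(768,576),interpolation=cv2.INTER_CUBIC))
E
```

```text
(no output)
```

View pics/scene0b.png

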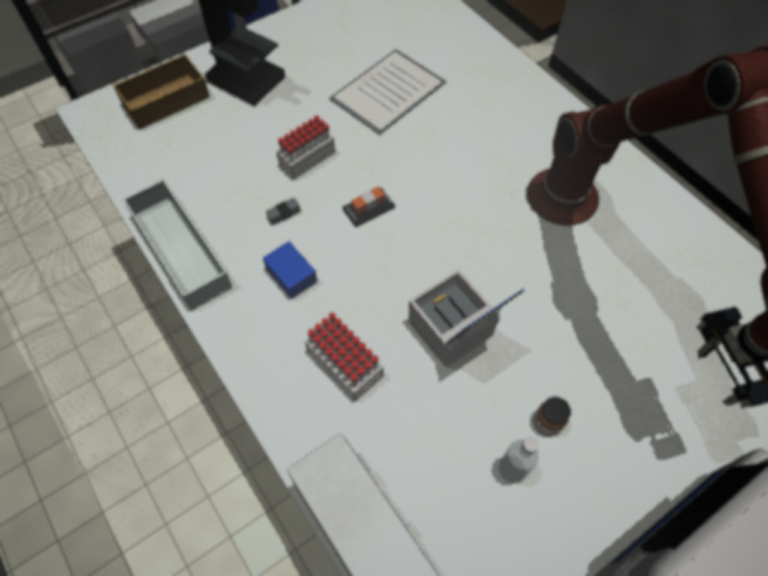

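View pics/top0b.png

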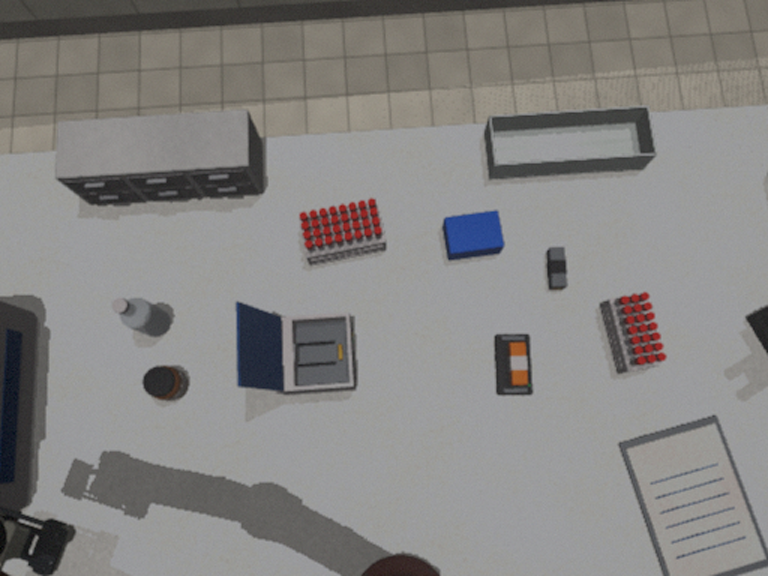

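The scene view shows the pack on its black cradle at about (368,200) (enlarged pixels), and the unit with its flap standing open at about (455,315). The top view shows the pack at (518,363) and the bay at about (320,350), with the brass contact on its right at (341,352).

```bash
python3 - <<'E'
import cv2, numpy as np
s=cv2.imread("pics/scene0.png"); t=cv2.imread("pics/top0.png")
a=cv2.resize(t[190:275,150:250],(800,600) and None,fx=6,fy=6,interpolation=cv2.INTER_CUBIC)
cv2.imwrite("pics/tbay.png",a)
cv2.imwrite("pics/sbay.png",cv2.resize(s[170:250,260:360],None,fx=6,fy=6,interpolation=cv2.INTER_CUBIC))
b=cv2.resize(t[215:270,320:365],None,fx=8,fy=8,interpolation=cv2.INTER_CUBIC)
c=cv2.resize(s[115:155,220:270],None,fx=8,fy=8,interpolation=cv2.INTER_CUBIC)
h=max(b.shape[0],c.shape[0]);o=np.zeros((h,b.shape[1]+c.shape[1],3),np.uint8);o[:b.shape[0],:b.shape[1]]=b;o[:c.shape[0],b.shape[1]:]=c
cv2.imwrite("pics/pack.png",o);print(o.shape)
E
```

```text
(440, 760, 3)
```

View pics/tbay.png

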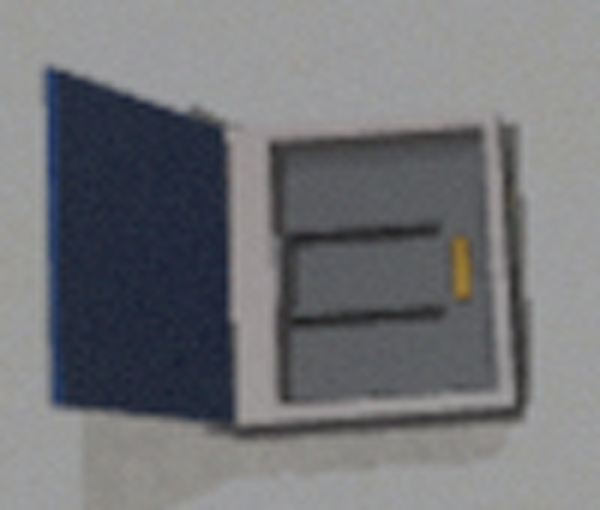

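View pics/sbay.png

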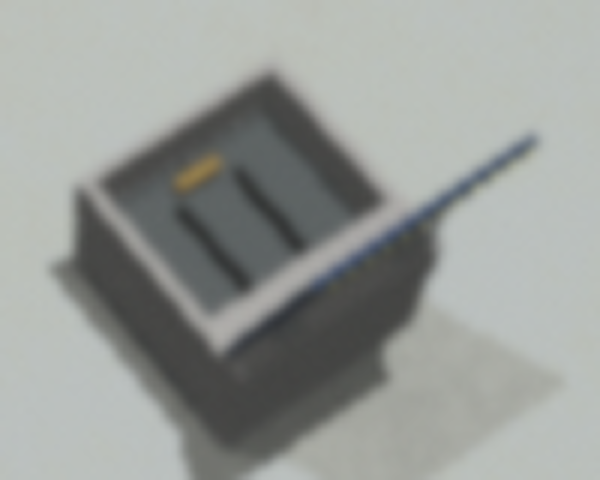

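View pics/pack.png

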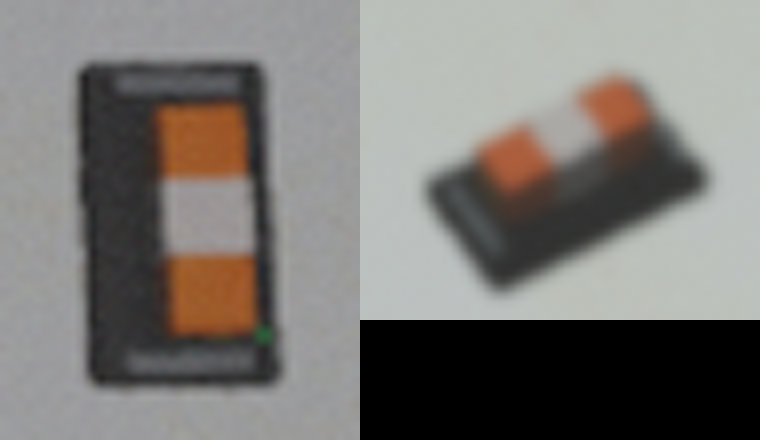

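```bash
cat > h.py <<'E'
import numpy as np, cv2
from scipy.spatial.transform import Rotation as R
from workcell import *
def cam(n): return get_image(n)
def ray(d,u,v):
    V=np.array(d["view"]);Rm=V[:3,:3];c=-Rm.T@V[:3,3]
    return c, Rm.T@np.array([(u-d["cx"])/d["fx"],(v-d["cy"])/d["fy"],1.])
def onz(d,u,v,z):
    c,r=ray(d,u,v); return c+r*(z-c[2])/r[2]
def proj(d,p):
    V=np.array(d["view"]);q=V[:3,:3]@np.array(p,float)+V[:3,3]
    return np.array([d["fx"]*q[0]/q[2]+d["cx"],d["fy"]*q[1]/q[2]+d["cy"]])
def tri(ds,uvs):
    A=np.zeros((3,3));b=np.zeros(3)
    for d,(u,v) in zip(ds,uvs):
        c,r=ray(d,u,v);r/=np.linalg.norm(r);P=np.eye(3)-np.outer(r,r);A+=P;b+=P@c
    return np.linalg.solve(A,b)
def rot(o): return R.from_quat(np.r_[o["tool_rot"][1:],o["tool_rot"][0]])
E
python3 - <<'E'
from h import *
s=cam("scene");t=cam("top")
for d,n in((s,'s'),(t,'t')):
    V=d["view"];print(n,-V[:3,:3].T@V[:3,3])
def m(d,lo,hi,box):
    h=cv2.cvtColor(d["image"],cv2.COLOR_BGR2HSV);k=cv2.inRange(h,lo,hi);z=np.zeros_like(k);x0,y0,x1,y1=box;z[y0:y1,x0:x1]=k[y0:y1,x0:x1];return z
# pack orange, top view
k=m(t,(3,150,60),(20,255,255),(320,215,365,270))
c=[x for x in cv2.findContours(k,0,2)[0] if cv2.contourArea(x)>20]
pts=np.vstack(c)[:,0]
W=np.array([onz(t,*p,48)[:2] for p in pts],np.float32)
print("pack top",cv2.minAreaRect(W),[proj(t,(0,0,0))][:0], pts.min(0),pts.max(0))
k=m(s,(3,110,60),(20,255,255),(220,115,270,155))
print("scene orange",cv2.connectedComponentsWithStats(k)[2:])
# brass
for d,b in((t,(215,220,235,245)),(s,(285,190,305,210))):
    k=m(d,(15,100,60),(35,255,255),b);n,_,st,ce=cv2.connectedComponentsWithStats(k);print(st[1:],ce[1:])
    ys,xs=np.nonzero(k);w=np.array([onz(d,x,y,79)[:2] for x,y in zip(xs,ys)],np.float32);print(w.mean(0),cv2.minAreaRect(w))
# rim inner corners (top view)
P={}
for nm,(u,v) in dict(lt=(272,140),rt=(482,126),rb=(497,390),lb=(281,403)).items():
    P[nm]=onz(t,(u+.5)/6-.5+150,(v+.5)/6-.5+190,110)[:2]
for nm,(u,v) in dict(ribTl=(290,236),ribTr=(438,228),ribBl=(292,322),ribBr=(443,312)).items():
    P[nm]=onz(t,(u+.5)/6-.5+150,(v+.5)/6-.5+190,78)[:2]
for nm,(u,v) in dict(s_lt=(385,202),s_rt=(270,92),s_rb=(103,188),s_lb=(212,315)).items():
    P[nm]=onz(s,(u+.5)/6-.5+260,(v+.5)/6-.5+170,110)[:2]
for q in P.items():print(q)
# pack corners
for nm,(u,v) in dict(tl=(157,105),tr=(244,105),br=(257,331),bl=(170,334)).items():
    print(nm,onz(t,(u+.5)/8-.5+320,(v+.5)/8-.5+215,48)[:2])
E
```

```text
s [1059.47334987  608.62816716 1433.61262057]
t [ 337.92162965   -7.89209783 1386.72245434]
pack top ((467.4228210449219, -282.6389465332031), (32.67341995239258, 88.45844268798828), 86.70992279052734) [] [340 228] [351 256]
scene orange (array([[     0,      0,    512,    384, 196518],
       [   248,    125,      8,      8,     41],
       [   235,    132,      9,      8,     49]], dtype=int32), array([[255.50492576, 191.52714764],
       [251.80487805, 128.48780488],
       [238.83673469, 135.34693878]]))
[[225 230   4  10  25]] [[226.32 234.04]]
[514.3009  87.8237] ((513.1627807617188, 87.12865447998047), (28.64103126525879, 8.094033241271973), 6.400513172149658)
[[290 197   6   4  12]] [[292.25       198.66666667]]
[517.16156  89.16572] ((516.076171875, 90.01122283935547), (7.013185501098633, 22.355056762695312), 84.00849151611328)
('lt', array([581.38231651, 177.60980332]))
('rt', array([581.11360206,  70.81759198]))
('rb', array([447.35526648,  70.65838701]))
('lb', array([448.4459954 , 178.06060554]))
('ribTl', array([536.51077903, 174.84837663]))
('ribTr', array([535.31292131,  98.39148741]))
('ribBl', array([492.05094959, 175.53623692]))
('ribBr', array([491.756454 ,  98.0426538]))
('s_lt', array([450.10308919, 179.1118398 ]))
('s_rt', array([458.60931043,  81.89301806]))
('s_rb', array([579.90711045,  76.83748758]))
('s_lb', array([578.10540425, 178.69832444]))
tl [ 513.61285465 -267.741245  ]
tr [ 511.19996931 -302.0893523 ]
br [ 422.42598657 -296.94876598]
bl [ 423.6414191 -262.9563447]
```

```bash
cat >> h.py <<'E'
def toolR(z,y):
    z=np.array(z,float);z/=np.linalg.norm(z);y=np.array(y,float);y-=z*(y@z);y/=np.linalg.norm(y)
    return R.from_matrix(np.c_[np.cross(y,z),y,z])
def plan(p,r,tgts,hand,vmax=50,wmax=9):
    """rows in tool frame for targets [(pos,Rot,minrows)]"""
    out=[]
    for tp,tr,mn in tgts:
        d=np.array(tp,float)-p; rv=(r.inv()*tr).as_rotvec()
        n=int(max(mn,np.ceil(np.linalg.norm(d)/vmax),np.ceil(np.degrees(np.linalg.norm(rv))/wmax),1))
        p0,r0=p.copy(),r
        for i in range(n):
            gp=p0+d*(i+1)/n; gr=r0*R.from_rotvec(rv*(i+1)/n)
            a=np.round(np.degrees((r.inv()*gr).as_rotvec()),1)
            s=np.round(r.inv().apply(gp-p)/10,2)
            out.append([*a,*s,hand])
            p=p+r.apply(s*10); r=r*R.from_rotvec(np.radians(a))
    for i in range(0,len(out),10):
        print(", ".join(", ".join(f"{x:g}" for x in q) for q in out[i:i+10]));print()
    return p,r
def st():
    o=get_obs();r=rot(o);m=r.as_matrix()
    print("t",round(o["t"],2),"p",o["ee_pos"].round(1),"z",m[:,2].round(3),"y",m[:,1].round(3),"F",o["wrist_force"].round(1),"w",round(o["grip_width"],1),"q",o["joint_pos"].round(2))
    return o["ee_pos"],r
E
python3 - <<'E'
from h import *
s=cam("scene")
print(proj(s,(467.5,-282.5,48)),proj(s,(467.5,-282.5,31)))
p,r=st()
px=np.array([np.cos(-.056),np.sin(-.056),0]); g=np.array([467.5,-282.5,0])+10*px; print(g)
yd=lambda a:(np.cos(np.radians(a)),np.sin(np.radians(a)),0)
plan(p,r,[((300,420,370),toolR((0,0,-1),yd(30)),1),((400,130,390),toolR((0,0,-1),yd(-5)),1),((480,-140,300),toolR((0,0,-1),yd(-50)),1),((g[0],g[1],130),toolR((0,0,-1),yd(-93.2)),1)],0.75)
E
```

```text
[245.42643077 130.56312342] [245.48092845 133.11078114]
t 0.25 p [229.3 607.9 232.1] z [-0.    -0.001 -1.   ] y [ 0.353  0.936 -0.001] F [0.1 0.1 0.6] w 92.9 q [-1.24  0.62 -0.01  1.42  0.01  1.1  -0.04]
[ 477.4843241  -283.05970735    0.        ]
-0, 0, 7.9, -2.65, -3.02, -2.75, 0.75, -0, 0, 7.8, -3.04, -2.63, -2.76, 0.75, -0, 0, 7.9, -3.36, -2.19, -2.75, 0.75, -0, 0, 7.9, -3.64, -1.7, -2.76, 0.75, -0.1, 0, 7.8, -3.84, -1.19, -2.75, 0.75, 0, 0, 5, -4.3, -0.84, -0.28, 0.75, 0, 0, 5, -4.36, -0.46, -0.29, 0.75, 0, 0, 5, -4.38, -0.07, -0.28, 0.75, 0, 0, 5, -4.37, 0.3, -0.29, 0.75, 0, 0, 5, -4.33, 0.69, -0.28, 0.75

0.1, 0, 5, -4.25, 1.05, -0.29, 0.75, -0, 0, 5, -4.15, 1.43, -0.28, 0.75, -0, 0, 7.5, -4.37, 1.72, 1.5, 0.75, -0, 0, 7.5, -4.1, 2.27, 1.5, 0.75, -0, 0, 7.5, -3.77, 2.79, 1.5, 0.75, -0, 0, 7.5, -3.38, 3.26, 1.5, 0.75, -0, 0, 7.5, -2.92, 3.67, 1.5, 0.75, -0, 0, 7.5, -2.42, 4.03, 1.5, 0.75, -0, 0, 8.6, -1.88, 2.16, 3.4, 0.75, 0, 0, 8.7, -1.53, 2.41, 3.4, 0.75

0, 0, 8.6, -1.15, 2.62, 3.4, 0.75, 0, 0, 8.7, -0.74, 2.76, 3.4, 0.75, 0, 0, 8.6, -0.32, 2.85, 3.4, 0.75
```

Call:
jog_arm:
  moves: [0,0,7.9,-2.65,-3.02,-2.75,0.75,0,0,7.8,-3.04,-2.63,-2.76,0.75,0,0,7.9,-3.36,-2.19,-2.75,0.75,0,0,7.9,-3.64,-1.7,-2.76,0.75,-0.1,0,7.8,-3.84,-1.19,-2.75,0.75,0,0,5,-4.3,-0.84,-0.28,0.75,0,0,5,-4.36,-0.46,-0.29,0.75,0,0,5,-4.38,-0.07,-0.28,0.75,0,0,5,-4.37,0.3,-0.29,0.75,0,0,5,-4.33,0.69,-0.28,0.75]

```text
t: 1.5
ee_pos: [371.7, 211.5, 384.7]
tool_rot: [0.0, 0.676, 0.737, 0.001]
wrist_force: [1.2, 0.0, 0.4]
grip_width: 69.8
```

Call:
jog_arm:
  moves: [0,0,5,-4.25,1.05,-0.29,0.75,0,0,5,-4.15,1.43,-0.28,0.75,0,0,7.5,-4.37,1.72,1.5,0.75,0,0,7.5,-4.1,2.27,1.5,0.75,0,0,7.5,-3.77,2.79,1.5,0.75,0,0,7.5,-3.38,3.26,1.5,0.75,0,0,7.5,-2.92,3.67,1.5,0.75,0,0,7.5,-2.42,4.03,1.5,0.75]

```text
t: 2.5
ee_pos: [480.7, -140.9, 299.6]
tool_rot: [-0.0, 0.94, 0.341, 0.001]
wrist_force: [-0.1, 0.5, 0.4]
grip_width: 69.7
```

```bash
python3 - <<'E'
from h import *
p,r=st()
yd=lambda a:(np.cos(np.radians(a)),np.sin(np.radians(a)),0)
plan(p,r,[((477.5,-283,130),toolR((0,0,-1),yd(-93.2)),1)],0.75)
E
```

```text
t 2.5 p [ 480.7 -140.9  299.6] z [ 0.002  0.001 -1.   ] y [ 0.641 -0.768  0.   ] F [-0.1  0.5  0.4] w 69.7 q [-0.28  0.38  0.74  1.76 -0.29  1.11 -0.32]
-0, -0, 8.6, -1.88, 2.14, 3.39, 0.75, -0, -0.1, 8.6, -1.53, 2.4, 3.38, 0.75, -0, 0, 8.6, -1.16, 2.6, 3.39, 0.75, -0, -0, 8.6, -0.75, 2.74, 3.39, 0.75, -0, -0, 8.6, -0.33, 2.83, 3.39, 0.75
```

Tracking is excellent.

Call:
jog_arm:
  moves: [0,0,8.6,-1.88,2.14,3.39,0.75,0,0,8.6,-1.53,2.4,3.38,0.75,0,0,8.6,-1.16,2.6,3.39,0.75,0,0,8.6,-0.75,2.74,3.39,0.75,0,0,8.6,-0.33,2.83,3.39,0.75,0,0,0,0,0,0,0.75]

```text
t: 3.25
ee_pos: [475.7, -283.0, 128.1]
tool_rot: [-0.001, 1.0, -0.027, -0.002]
wrist_force: [0.5, 0.4, 0.1]
grip_width: 70.0
```

```bash
python3 - <<'E'
from h import *
p,r=st()
yd=lambda a:(np.cos(np.radians(a)),np.sin(np.radians(a)),0)
plan(p,r,[((477.5,-283,42),toolR((0,0,-1),yd(-93.2)),4)],0.75)
for n in("top","scene"):
    d=cam(n);u=proj(d,(477,-283,60)).astype(int);im=d["image"][max(0,u[1]-50):u[1]+50,u[0]-60:u[0]+60]
    cv2.imwrite(f"pics/{n}1.png",cv2.resize(im,None,fx=5,fy=5,interpolation=cv2.INTER_CUBIC))
E
```

```text
t 3.25 p [ 475.7 -283.   128.1] z [-0.004  0.002 -1.   ] y [-0.055 -0.998 -0.002] F [0.5 0.4 0.1] w 70.0 q [ 0.03  0.72  0.78  1.84 -0.65  0.86 -0.5 ]
-0, 0.1, 0, 0.05, 0, 2.15, 0.75, -0, 0, 0, 0.05, 0, 2.15, 0.75, -0.1, 0.1, 0, 0.05, 0, 2.16, 0.75, 0, 0, 0.1, 0.05, 0, 2.15, 0.75
```

View pics/scene1.png

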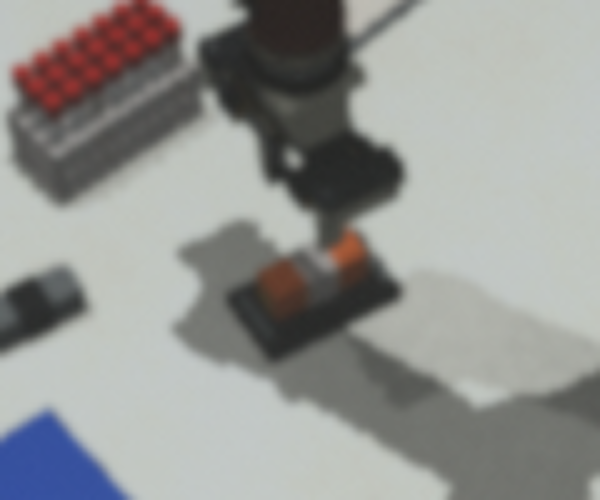

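The scene view shows the gripper squarely above the pack; rack_b is close, so I'll check the clearance of the gripper's body.

```bash
python3 - <<'E'
from h import *
d=cam("top")
for u,v in((601,302),(647,295),(663,358),(620,371)):
    print(onz(d,u/1.5,v/1.5,112).round(0))
E
```

```text
[ 573. -452.  112.]
[ 581. -547.  112.]
[ 451. -559.  112.]
[ 431. -470.  112.]
```

Call:
jog_arm:
  moves: [0,0.1,0,0.05,0,2.15,0.75,0,0,0,0.05,0,2.15,0.75,-0.1,0.1,0,0.05,0,2.16,0.75,0,0,0,0.05,0,2.15,0.75,0,0,0,0,0,0,0.3,0,0,0,0,0,0,0.2,0,0,0,0,0,0,0.2,0,0,0,0,0,0,0.2]
  force: 45

```text
t: 4.4
ee_pos: [480.3, -282.3, 45.1]
tool_rot: [0.001, 1.0, -0.026, 0.003]
wrist_force: [-0.3, -2.8, -0.1]
grip_width: 34.1
```

```bash
python3 - <<'E'
from h import *
p,r=st()
E
```

```text
t 4.4 p [ 480.3 -282.3   45.1] z [ 0.006 -0.002 -1.   ] y [-0.052 -0.999  0.001] F [-0.3 -2.8 -0.1] w 34.1 q [ 0.09  0.82  0.66  1.89 -0.78  0.7  -0.4 ]
```

Call:
jog_arm:
  moves: [0,0,0,0,0,0,0.5,0,0,0,0.2,0,0.35,0.5,0,0,0,0,0,0,0.2,0,0,0,0,0,0,0.2,0,0,0,0,0,0,0.2]

```text
t: 5.03
ee_pos: [481.8, -282.1, 40.7]
tool_rot: [0.0, 1.0, -0.026, 0.002]
wrist_force: [0.4, -0.5, -1.1]
grip_width: 33.5
```

```bash
python3 - <<'E'
from h import *
p,r=st()
cam("top");st();cam("top");p,r=st()
plan(p,r,[((478,-282,160),toolR((0,0,-1),(-.055,-.998,0)),6)],0.2)
E
```

```text
t 5.03 p [ 481.8 -282.1   40.7] z [ 0.004 -0.001 -1.   ] y [-0.052 -0.999  0.001] F [ 0.4 -0.5 -1.1] w 33.5 q [ 0.1   0.83  0.65  1.89 -0.78  0.69 -0.4 ]
t 5.08 p [ 481.8 -282.    40.7] z [ 0.004 -0.001 -1.   ] y [-0.052 -0.999  0.001] F [ 0.   0.1 -1.1] w 34.1 q [ 0.1   0.83  0.65  1.89 -0.78  0.69 -0.4 ]
t 5.12 p [ 481.8 -282.    40.7] z [ 0.004 -0.001 -1.   ] y [-0.052 -0.999  0.   ] F [-0.5 -0.5 -1.2] w 33.6 q [ 0.1   0.83  0.65  1.89 -0.78  0.69 -0.4 ]
0, -0, 0, -0.05, 0, -1.99, 0.2, 0, -0.1, 0.1, -0.06, 0.01, -1.99, 0.2, 0, -0, -0, -0.06, 0, -1.99, 0.2, 0, -0.1, 0, -0.05, 0.01, -1.99, 0.2, 0, -0, 0.1, -0.06, 0, -1.98, 0.2, 0, -0.1, -0, -0.06, 0.01, -1.99, 0.2
```

```bash
cat >> h.py <<'E'
B=np.array([514.3,134.3,83.]);bx=np.array([.006,1,0]);bz=np.array([0,0,1.])
def packpose(th,delta,dz,dx=0,off=(14.3,9.7)):
    s,c=np.sin(th),np.cos(th); xc=(5+9*s)/c-47-delta+dx
    X=xc+(45+off[0])*c-(17+off[1])*s; Z=-17+dz+(45+off[0])*s+(17+off[1])*c
    return B+bx*X+bz*Z, toolR(s*bx-c*bz,(1,-.006,0))
E
python3 - <<'E'
from h import *
p,r=st()
q,t=packpose(.58,0,65,2); print(q)
plan(p,r,[((480,-282,110),r,3),((482,-240,230),r,3),((514,0,240),toolR((0,0.2,-1),(.8,-.6,0)),1),(q,t,1)],0.2,vmax=45,wmax=8)
E
```

```text
t 5.12 p [ 481.8 -282.    40.7] z [ 0.004 -0.001 -1.   ] y [-0.052 -0.999  0.   ] F [-0.5 -0.5 -1.2] w 33.6 q [ 0.1   0.83  0.65  1.89 -0.78  0.69 -0.4 ]
[514.31106439 136.14406528 185.8313722 ]
0, 0, 0, -0.05, 0, -2.31, 0.2, 0, 0, 0, -0.05, 0.01, -2.31, 0.2, 0, 0, 0, -0.05, 0, -2.31, 0.2, 0, 0, 0, 0.01, -1.4, -4, 0.2, 0, 0, 0, 0.02, -1.4, -4, 0.2, 0, 0, 0, 0.01, -1.4, -4.01, 0.2, 1.3, 0.6, -7.1, 0.24, -3.02, -0.12, 0.2, 1.4, 0.6, -7, 0.62, -2.96, -0.06, 0.2, 1.3, 0.6, -7.1, 0.97, -2.87, 0.03, 0.2, 1.4, 0.6, -7, 1.32, -2.72, 0.1, 0.2

1.3, 0.6, -7.1, 1.64, -2.54, 0.19, 0.2, 1.4, 0.6, -7, 1.94, -2.31, 0.25, 0.2, 1.3, 0.6, -7.1, 2.21, -2.05, 0.34, 0.2, 1.4, 0.6, -7, 2.43, -1.76, 0.4, 0.2, 1.1, 3.5, -5.9, 1.65, -1.21, 1.33, 0.2, 1.2, 3.6, -6, 1.69, -1.01, 1.45, 0.2, 1.1, 3.5, -5.9, 1.68, -0.8, 1.58, 0.2, 1.1, 3.6, -5.9, 1.65, -0.6, 1.69, 0.2, 1.2, 3.5, -6, 1.6, -0.4, 1.81, 0.2, 1.1, 3.5, -5.9, 1.52, -0.19, 1.9, 0.2
```

Call:
jog_arm:
  moves: [0,0,0,-0.05,0,-2.31,0.2,0,0,0,-0.05,0,-2.31,0.2,0,0,0,-0.05,0,-2.31,0.2,0,0,0,0.01,-1.4,-4,0.2,0,0,0,0.02,-1.4,-4,0.2,0,0,0,0.01,-1.4,-4,0.2]

```text
t: 5.88
ee_pos: [481.7, -239.1, 231.0]
tool_rot: [0.0, 1.0, -0.026, 0.002]
wrist_force: [0.9, 0.2, -2.7]
grip_width: 33.7
```

```bash
python3 - <<'E'
from h import *
st()
d=cam("scene");u=proj(d,(482,-240,230)).astype(int);im=d["image"][max(0,u[1]-50):u[1]+80,u[0]-60:u[0]+60]
cv2.imwrite("pics/scene2.png",cv2.resize(im,None,fx=4,fy=4,interpolation=cv2.INTER_CUBIC))
E
```

```text
t 5.88 p [ 481.7 -239.1  231. ] z [ 0.004 -0.    -1.   ] y [-0.052 -0.999 -0.   ] F [ 0.9  0.2 -2.7] w 33.7 q [-0.14  0.57  0.9   1.77 -0.52  1.05 -0.67]
```

View pics/scene2.png

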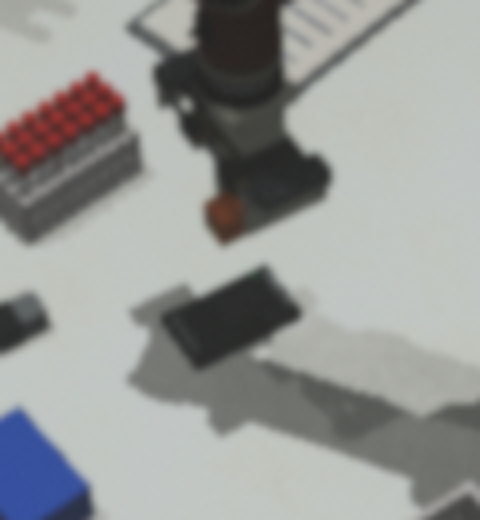

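The pack is held and level in the gripper, and the cradle is empty at about (230,315). The wrist reads −2.7 N, which fits the pack's weight. I'll carry it to the bay.

Call:
jog_arm:
  moves: [1.3,0.6,-7.1,0.24,-3.02,-0.12,0.2,1.4,0.6,-7,0.62,-2.96,-0.06,0.2,1.3,0.6,-7.1,0.97,-2.87,0.03,0.2,1.4,0.6,-7,1.32,-2.72,0.1,0.2,1.3,0.6,-7.1,1.64,-2.54,0.19,0.2,1.4,0.6,-7,1.94,-2.31,0.25,0.2,1.3,0.6,-7.1,2.21,-2.05,0.34,0.2,1.4,0.6,-7,2.43,-1.76,0.4,0.2]

```text
t: 6.92
ee_pos: [513.5, 0.7, 239.6]
tool_rot: [-0.088, 0.887, 0.451, 0.044]
wrist_force: [0.3, -0.2, -1.8]
grip_width: 33.5
```

```bash
python3 - <<'E'
from h import *
p,r=st()
q,t=packpose(.58,0,65,2)
plan(p,r,[(q,t,1)],0.2,vmax=45,wmax=8)
E
```

```text
t 6.92 p [513.5   0.7 239.6] z [-0.002  0.196 -0.981] y [ 0.807 -0.578 -0.117] F [ 0.3 -0.2 -1.8] w 33.5 q [-0.3   0.45  0.55  1.81 -0.49  1.04 -0.15]
1.1, 3.5, -5.9, 1.65, -1.19, 1.32, 0.2, 1.1, 3.6, -5.9, 1.68, -0.99, 1.45, 0.2, 1.1, 3.5, -5.9, 1.68, -0.79, 1.57, 0.2, 1.2, 3.6, -5.9, 1.65, -0.59, 1.68, 0.2, 1.1, 3.5, -5.9, 1.59, -0.38, 1.79, 0.2, 1.1, 3.6, -5.9, 1.51, -0.19, 1.9, 0.2
```

Call:
jog_arm:
  moves: [1.1,3.5,-5.9,1.65,-1.19,1.32,0.2,1.1,3.6,-5.9,1.68,-0.99,1.45,0.2,1.1,3.5,-5.9,1.68,-0.79,1.57,0.2,1.2,3.6,-5.9,1.65,-0.59,1.68,0.2,1.1,3.5,-5.9,1.59,-0.38,1.79,0.2,1.1,3.6,-5.9,1.51,-0.19,1.9,0.2,0,0,0,0,0,0,0.2]

```text
t: 7.8
ee_pos: [514.3, 135.3, 184.6]
tool_rot: [-0.202, 0.681, 0.674, 0.202]
wrist_force: [-0.9, -0.8, -1.2]
grip_width: 33.5
```

```bash
python3 - <<'E'
from h import *
p,r=st()
q,t=packpose(.58,0,65,2);print(q)
for n in("top","scene"):
    d=cam(n);u=proj(d,q).astype(int);im=d["image"][max(0,u[1]-60):u[1]+60,u[0]-80:u[0]+80]
    cv2.imwrite(f"pics/{n}3.png",cv2.resize(im,None,fx=4,fy=4,interpolation=cv2.INTER_CUBIC))
q,t=packpose(.58,0,3,2)
plan(p,r,[(packpose(.58,0,40,2)[0],t,2),(q,t,4)],0.2,vmax=45,wmax=8)
E
```

```text
t 7.8 p [514.3 135.3 184.6] z [ 0.003  0.548 -0.837] y [ 1.    -0.01  -0.004] F [-0.9 -0.8 -1.2] w 33.5 q [-0.08  0.54  0.15  1.93 -0.87  0.92  0.67]
[514.31106439 136.14406528 185.8313722 ]
-0, 0, -0.2, -0.61, 0, 1.02, 0.2, -0, 0, -0.1, -0.62, 0.01, 1.02, 0.2, -0, 0, -0, -0.51, -0, 0.77, 0.2, -0, 0, -0, -0.5, -0, 0.78, 0.2, -0, 0, -0, -0.51, -0, 0.77, 0.2, -0, 0, -0, -0.51, -0, 0.77, 0.2
```

View pics/scene3.png

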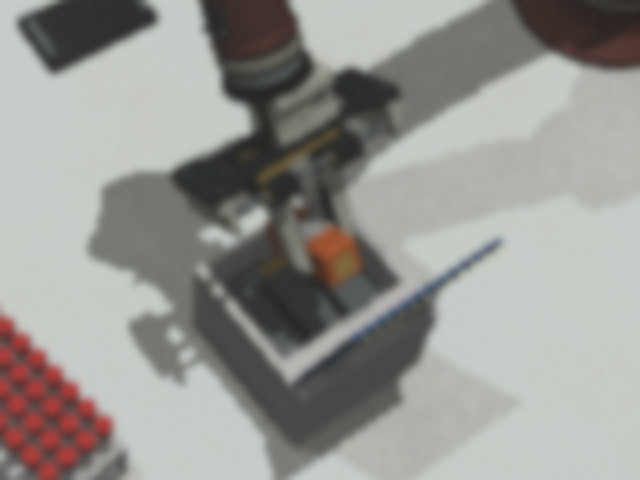

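View pics/top3.png

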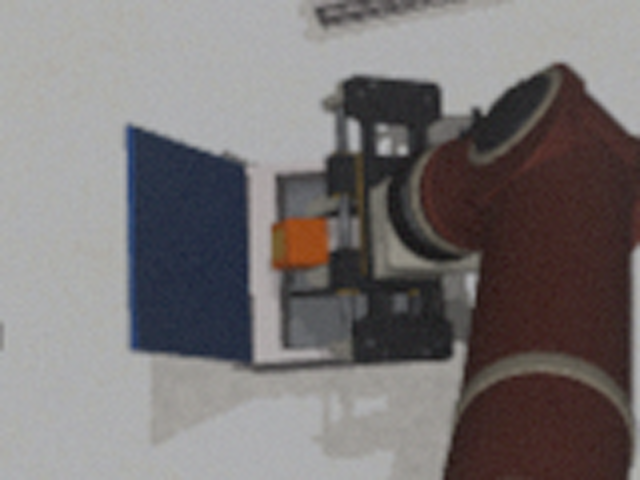

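Both views show the tilted pack above the bay, lined up between the ribs, with the low end towards the brass contact. I'll lower it.

Call:
jog_arm:
  moves: [0,0,-0.2,-0.61,0,1.02,0.2,0,0,-0.1,-0.62,0,1.02,0.2,0,0,0,-0.51,0,0.77,0.2,0,0,0,-0.5,0,0.78,0.2,0,0,0,-0.51,0,0.77,0.2,0,0,0,-0.51,0,0.77,0.2,0,0,0,0,0,0,0.2]

```text
t: 8.78
ee_pos: [515.1, 136.2, 124.5]
tool_rot: [-0.201, 0.679, 0.676, 0.203]
wrist_force: [-0.5, -0.1, -1.8]
grip_width: 33.6
```

```bash
python3 - <<'E'
from h import *
p,r=st()
print(packpose(.58,0,3,2)[0])
plan(p,r,[(*packpose(.56,2,1),3),(*packpose(.5,4.5,.5),3)],0.2,vmax=45,wmax=8)
E
```

```text
t 8.78 p [515.1 136.2 124.5] z [ 0.004  0.548 -0.836] y [ 1.    -0.005  0.002] F [-0.5 -0.1 -1.8] w 33.6 q [-0.05  0.63  0.1   1.98 -0.96  0.82  0.81]
[514.31106439 136.14406528 123.8313722 ]
0, -0.4, 0, -0.15, -0.03, 0.03, 0.2, 0, -0.4, 0.1, -0.15, -0.02, 0.04, 0.2, 0.1, -0.4, -0, -0.16, -0.03, 0.03, 0.2, -0, -1.1, -0, -0.05, 0, 0.07, 0.2, -0, -1.2, -0, -0.06, 0, 0.08, 0.2, -0, -1.1, -0, -0.05, 0, 0.08, 0.2
```

Call:
jog_arm:
  moves: [0,-0.4,0,-0.15,-0.03,0.03,0.2,0,-0.4,0,-0.15,-0.02,0.04,0.2,0,-0.4,0,-0.16,-0.03,0.03,0.2,0,-1.1,0,-0.05,0,0.07,0.2,0,-1.2,0,-0.06,0,0.08,0.2,0,-1.1,0,-0.05,0,0.08,0.2,0,0,0,0,0,0,0.2]

```text
t: 9.65
ee_pos: [515.0, 134.3, 120.0]
tool_rot: [-0.174, 0.686, 0.684, 0.177]
wrist_force: [0.5, 3.4, 5.6]
grip_width: 33.4
```

```bash
python3 - <<'E'
from h import *
p,r=st()
print(packpose(.5,4.5,.5)[0])
plan(p,r,[(*packpose(.4,6.5,.5),2),(*packpose(.2,7,.5),3),(*packpose(.06,7,0.5),3)],0.2,vmax=45,wmax=6)
E
```

```text
t 9.65 p [515.  134.3 120. ] z [ 0.006  0.481 -0.877] y [ 1.    -0.003  0.005] F [0.5 3.4 5.6] w 33.4 q [-0.11  0.62  0.14  1.98 -0.91  0.78  0.74]
[514.29012506 132.65417608 118.36138884]
0.1, -2.9, 0.1, -0.14, -0.04, 0.25, 0.2, 0.1, -2.9, 0.2, -0.12, -0.03, 0.26, 0.2, -0, -3.8, -0, 0.05, 0, 0.38, 0.2, -0, -3.8, -0, 0.07, 0, 0.37, 0.2, -0, -3.9, -0, 0.1, 0, 0.36, 0.2, -0, -2.7, -0, 0.06, 0, 0.28, 0.2, -0, -2.6, -0, 0.07, 0, 0.27, 0.2, -0, -2.7, -0, 0.09, 0, 0.27, 0.2
```

```bash
python3 - <<'E'
from h import *
p,r=st()
plan(p,r,[(*packpose(.4,6.5,1.5),2),(*packpose(.2,7,1.5),3),(*packpose(.1,7,1.5),2)],0.2,vmax=45,wmax=6)
E
```

```text
t 9.65 p [515.  134.3 120. ] z [ 0.006  0.481 -0.877] y [ 1.    -0.003  0.005] F [0.5 3.4 5.6] w 33.4 q [-0.11  0.62  0.14  1.98 -0.91  0.78  0.74]
0.1, -2.9, 0.1, -0.12, -0.03, 0.21, 0.2, 0.1, -2.9, 0.2, -0.1, -0.04, 0.22, 0.2, -0, -3.8, -0, 0.05, 0, 0.37, 0.2, -0, -3.8, -0, 0.08, 0, 0.37, 0.2, -0, -3.9, -0, 0.1, 0, 0.36, 0.2, -0, -2.8, -0, 0.07, 0, 0.29, 0.2, -0, -2.9, -0, 0.08, 0, 0.29, 0.2
```

Call:
jog_arm:
  moves: [0.1,-2.9,0.1,-0.12,-0.03,0.21,0.2,0.1,-2.9,0.2,-0.1,-0.04,0.22,0.2,0,-3.8,0,0.05,0,0.37,0.2,0,-3.8,0,0.08,0,0.37,0.2]

```text
t: 10.15
ee_pos: [515.3, 138.1, 108.5]
tool_rot: [-0.093, 0.704, 0.698, 0.094]
wrist_force: [1.6, 6.7, 1.6]
grip_width: 33.8
```

```bash
python3 - <<'E'
from h import *
p,r=st()
print(packpose(.267,7,1.5)[0])
d=cam("scene");u=proj(d,p).astype(int);im=d["image"][max(0,u[1]-50):u[1]+50,u[0]-65:u[0]+65]
cv2.imwrite("pics/scene4.png",cv2.resize(im,None,fx=6,fy=6,interpolation=cv2.INTER_CUBIC))
plan(p,r,[(*packpose(.1,7,1.5),4),(*packpose(.0,7,1),3)],0.2,vmax=45,wmax=6)
E
```

```text
t 10.15 p [515.3 138.1 108.5] z [ 0.003  0.263 -0.965] y [ 1.    -0.008  0.001] F [1.6 6.7 1.6] w 33.8 q [-0.35  0.61  0.3   1.96 -0.72  0.69  0.47]
[514.32279858 138.09976265 108.89958073]
0, -2.4, -0, 0.05, -0.02, 0.24, 0.2, 0, -2.4, -0, 0.06, -0.03, 0.23, 0.2, 0, -2.3, -0.1, 0.07, -0.02, 0.23, 0.2, 0.1, -2.4, -0, 0.08, -0.03, 0.23, 0.2, -0, -1.9, 0, 0.05, 0, 0.21, 0.2, -0, -1.9, 0, 0.05, 0, 0.22, 0.2, -0, -2, 0, 0.06, 0, 0.21, 0.2
```

View pics/scene4.png

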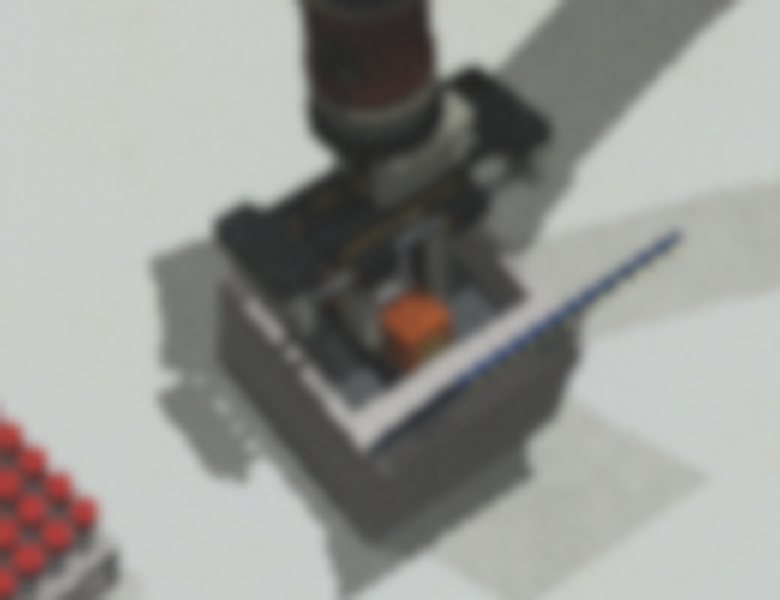

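The pack is coming down in the bay with the contact loaded to about 6.7 N, as expected for 7–8 mm of travel. I'll continue to level.

Call:
jog_arm:
  moves: [0,-2.4,0,0.05,-0.02,0.24,0.2,0,-2.4,0,0.06,-0.03,0.23,0.2,0,-2.3,-0.1,0.07,-0.02,0.23,0.2,0.1,-2.4,0,0.08,-0.03,0.23,0.2,0,0,0,0,0,0,0.2]

```text
t: 10.82
ee_pos: [514.7, 143.7, 99.2]
tool_rot: [-0.036, 0.707, 0.705, 0.036]
wrist_force: [2.6, 5.7, -0.7]
grip_width: 33.7
```

```bash
python3 - <<'E'
from h import *
p,r=st()
print(packpose(.1,7,1.5)[0])
plan(p,r,[(*packpose(.0,7,.5),4)],0.2,vmax=45,wmax=6)
E
```

```text
t 10.82 p [514.7 143.7  99.2] z [ 0.001  0.101 -0.995] y [ 1.    -0.003  0.001] F [ 2.6  5.7 -0.7] w 33.7 q [-0.54  0.64  0.43  1.94 -0.59  0.67  0.29]
[514.34959787 142.56631142  99.98673282]
0, -1.4, 0, 0.01, -0.01, 0.15, 0.2, 0, -1.5, 0.1, 0.01, -0.01, 0.15, 0.2, 0, -1.4, 0, 0.02, -0, 0.15, 0.2, 0, -1.5, 0.1, 0.02, -0.01, 0.15, 0.2
```

Call:
jog_arm:
  moves: [0,-1.4,0,0,-0.01,0.15,0.2,0,-1.5,0.1,-0.02,-0.01,0.15,0.2,0,-1.4,0,0,0,0.15,0.2,0,-1.5,0,0,-0.01,0.15,0.2,0,0,0,0,0,0.05,0.2,0,0,0,0,0,0,0.2]

```text
t: 11.58
ee_pos: [514.7, 143.4, 92.9]
tool_rot: [-0.0, 0.709, 0.705, 0.001]
wrist_force: [1.7, 7.0, 0.1]
grip_width: 34.1
```

```bash
python3 - <<'E'
from h import *
p,r=st()
print(packpose(.0,7,0)[0])
for n in("top","scene"):
    d=cam(n);u=proj(d,p).astype(int);im=d["image"][max(0,u[1]-50):u[1]+50,u[0]-65:u[0]+65]
    cv2.imwrite(f"pics/{n}5.png",cv2.resize(im,None,fx=6,fy=6,interpolation=cv2.INTER_CUBIC))
E
```

```text
t 11.57 p [514.7 143.4  92.9] z [ 0.001  0.001 -1.   ] y [ 1.    -0.006  0.001] F [1.7 7.  0.1] w 34.1 q [-0.64  0.68  0.51  1.92 -0.51  0.68  0.18]
[514.3618 144.6     92.7   ]
```

View pics/scene5.png

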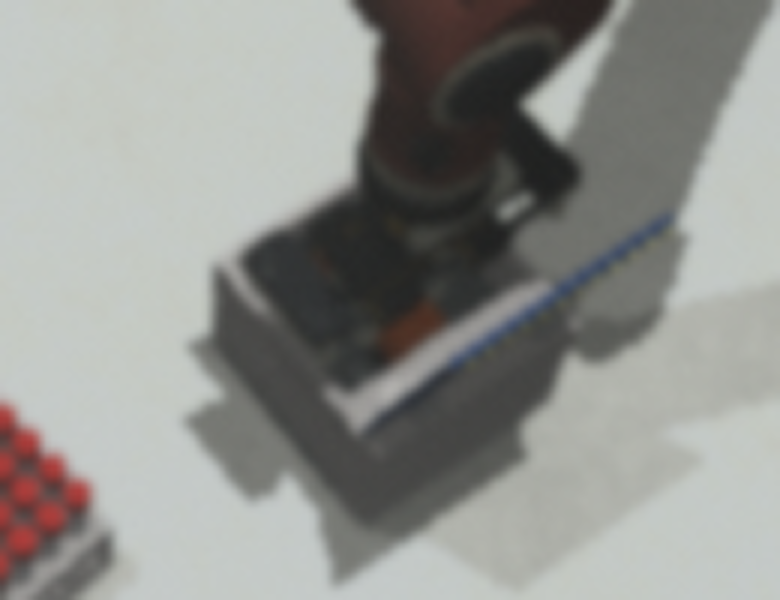

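View pics/top5.png

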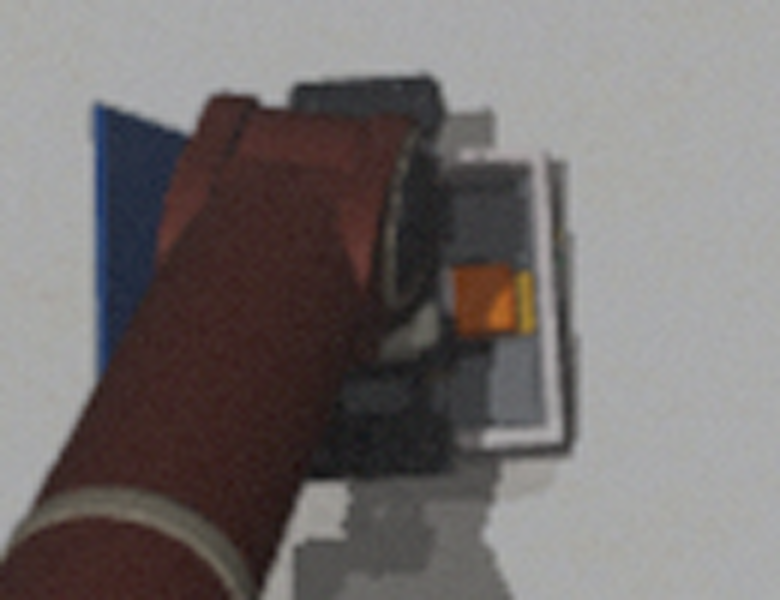

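Call:
jog_arm:
  moves: [0,0,0,0,0,0.1,0.2,0,0,0,0,0,0.1,0.2,0,0,0,0.1,0,0,0.2,0,0,0,0.1,0,0,0.2,0,0,0,0.1,0,0,0.2,0,0,0,0.1,0,0,0.2,0,0,0,0,0,0,0.2]

```text
t: 12.55
ee_pos: [514.7, 143.3, 92.6]
tool_rot: [0.001, 0.71, 0.704, -0.0]
wrist_force: [-0.4, 1.2, 12.1]
grip_width: 33.9
```

```bash
python3 - <<'E'
from h import *
p,r=st()
E
```

```text
t 12.55 p [514.7 143.3  92.6] z [ 0.001 -0.002 -1.   ] y [ 1.    -0.009  0.001] F [-0.4  1.2 12.1] w 33.9 q [-0.64  0.68  0.52  1.92 -0.51  0.68  0.18]
```

Call:
jog_arm:
  moves: [0,0,0,0,0,-0.08,0.2,0,0,0,0.1,0,-0.05,0.2,0,0,0,0,0,0,0.2]

```text
t: 12.92
ee_pos: [514.7, 146.1, 92.6]
tool_rot: [0.001, 0.71, 0.704, -0.0]
wrist_force: [3.6, 2.9, 4.4]
grip_width: 33.7
```

```bash
python3 - <<'E'
from h import *
p,r=st()
for n in("top",):
    d=cam(n);u=proj(d,p).astype(int);im=d["image"][max(0,u[1]-50):u[1]+50,u[0]-65:u[0]+65]
    cv2.imwrite(f"pics/{n}6.png",cv2.resize(im,None,fx=6,fy=6,interpolation=cv2.INTER_CUBIC))
E
```

```text
t 12.93 p [514.7 146.1  92.6] z [ 0.001 -0.001 -1.   ] y [ 1.    -0.008  0.001] F [3.6 2.9 4.4] w 33.7 q [-0.65  0.68  0.52  1.92 -0.51  0.68  0.18]
```

View pics/top6.png

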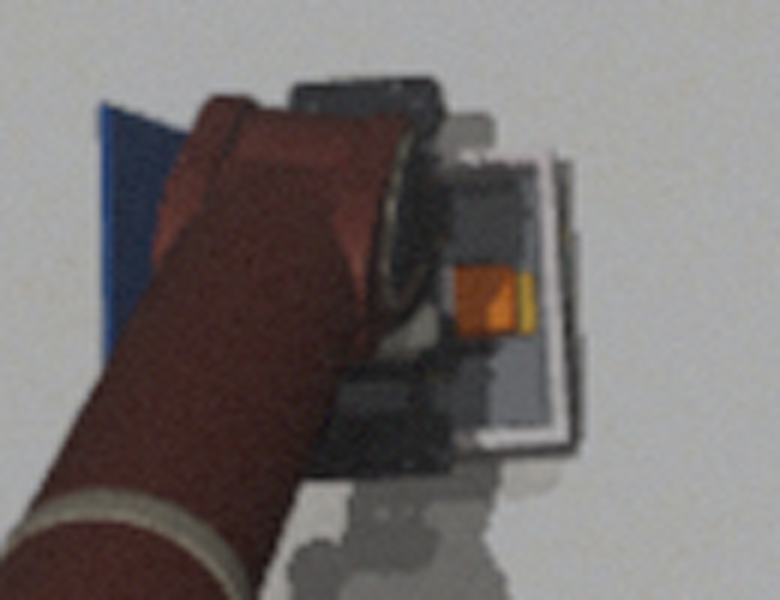

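Call:
jog_arm:
  moves: [0,0,0,0.1,0,0,0.2,0,0,0,0.1,0,0,0.2,0,0,0,0,0,0,0.5,0,0,0,0,0,0,0.5]

```text
t: 13.48
ee_pos: [508.6, 147.5, 92.3]
tool_rot: [-0.004, 0.71, 0.704, -0.005]
wrist_force: [-6.9, 1.7, 16.0]
grip_width: 45.7
```

Call:
jog_arm:
  moves: [0,0,0,0,0,-2,0.5,0,0,0,-0.5,0,-3,0.5,0,0,0,-2,0,-4,0.5,0,0,0,-5,0,-3,0.5,0,0,0,-5,0,-3,0.3,0,0,0,-5,0,0,0.1,0,0,0,0,0,0,0]

```text
t: 14.35
ee_pos: [507.8, -32.5, 241.2]
tool_rot: [-0.003, 0.714, 0.7, -0.005]
wrist_force: [0.2, 1.3, 0.4]
grip_width: 21.5
```

```bash
python3 - <<'E'
from h import *
p,r=st()
for n in("top","scene"):
    d=cam(n);u=proj(d,B).astype(int);im=d["image"][max(0,u[1]-40):u[1]+40,u[0]-50:u[0]+50]
    cv2.imwrite(f"pics/{n}7.png",cv2.resize(im,None,fx=7,fy=7,interpolation=cv2.INTER_CUBIC));cv2.imwrite(f"pics/{n}7raw.png",d["image"])
E
```

```text
t 14.35 p [507.8 -32.5 241.2] z [-0.011 -0.003 -1.   ] y [ 1.    -0.019 -0.011] F [0.2 1.3 0.4] w 21.5 q [-0.43  0.46  0.67  1.82 -0.33  0.99  0.35]
```

View pics/top7.png

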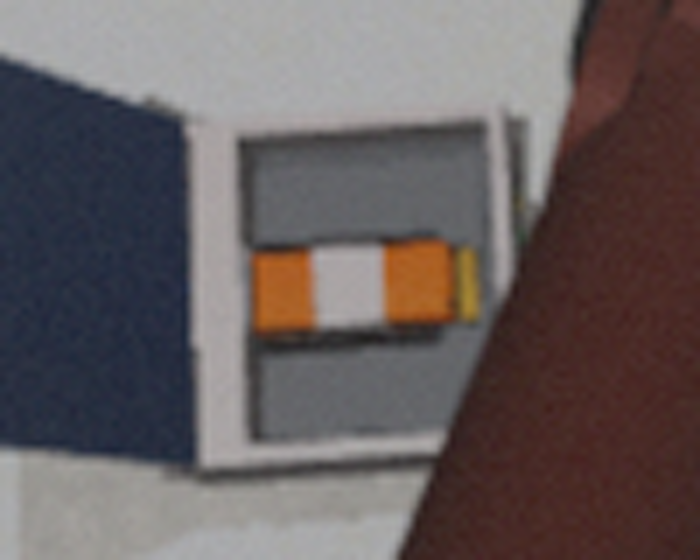

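View pics/scene7.png

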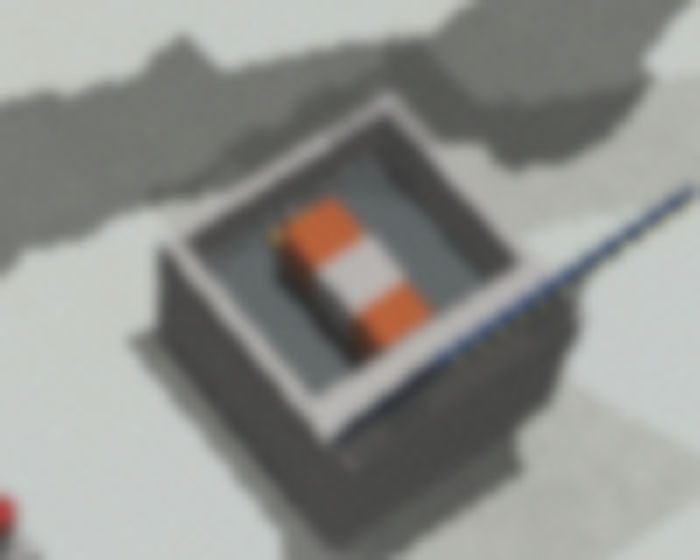

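```bash
python3 - <<'E'
from h import *
d=cam("top");u0=proj(d,B).astype(int)-[50,40]
f=lambda u,v,z:onz(d,(u+.5)/7-.5+u0[0],(v+.5)/7-.5+u0[1],z).round(1)
for n,q in dict(Ltop=(252,253),Lbot=(255,332),Rtop=(448,241),Rbot=(453,321),mid=(352,287)).items(): print(n,f(*q,100))
for n,q in dict(rimLt=(239,137),rimLb=(250,441),rimRt=(485,123)).items(): print(n,f(*q,110))
d=cam("scene");u0=proj(d,B).astype(int)-[50,40]
for n,q in dict(top=(342,198),left=(285,235),catchR=(437,315),catchL=(382,352)).items(): print(n,f(*q,100))
E
```

```text
Ltop [531. 176. 100.]
Lbot [496.5 176.  100. ]
Rtop [530.3  90.6 100. ]
Rbot [495.3  90.3 100. ]
mid [513.1 133.2 100. ]
rimLt [580.7 178.3 110. ]
rimLb [449.  178.4 110. ]
rimRt [579.4  71.1 110. ]
top [495.4  94.4 100. ]
left [532.5  94.7 100. ]
catchR [497.9 174.6 100. ]
catchL [533.4 175.  100. ]
```

The top view shows the pack level and between the ribs. Its visible top runs y = 90.5–176, and the last few mm at the catch end are hidden, so the pack is under the nose; the brass bar sits at its right end at (465,283). Next I'll measure the flap edge.

```bash
python3 - <<'E'
from h import *
d=cam("top");H=B+bx*68+bz*31
print("hinge",H)
E_=lambda f:H+173*(-np.cos(f)*bx+np.sin(f)*bz)
print("edge",E_(1.85),proj(d,E_(1.85)))
for u,v in((47,70),(52,405)): print(onz(d,(u+.5)/6-.5+150,(v+.5)/6-.5+190,280).round(1))
s=cam("scene");im=s["image"];
for k in(-75,0,75): print("pred scene",proj(s,E_(1.85)+[k,0,0]),proj(s,H+[k,0,0]))
hsv=cv2.cvtColor(im,cv2.COLOR_BGR2HSV);x0,y0=310,175
cv2.imwrite("pics/scene8.png",cv2.resize(im[150:230,290:390],None,fx=7,fy=7,interpolation=cv2.INTER_CUBIC))
E
```

```text
hinge [514.708 202.3   114.   ]
edge [514.99406268 249.9771127  280.30061011] [158.35987434 228.19110479]
[587.4 251.2 280. ]
[439.8 251.7 280. ]
pred scene [348.92925704 192.44248681] [330.4818925  206.01181919]
pred scene [330.43815172 204.70381376] [313.78748119 217.1012836 ]
pred scene [311.32926807 217.37478535] [296.59855614 228.51923475]
```

View pics/scene8.png

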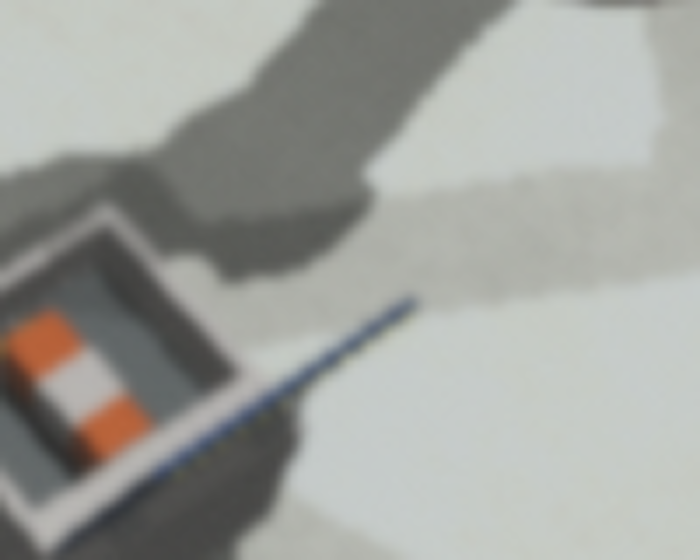

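The scene view shows the flap edge-on, its tip at (413,300), which matches the expected 1.85 rad. Before touching the flap I'll test in free space whether the arm reaches a strongly tilted tool in front of the unit.

```bash
cat >> h.py <<'E'
H=np.array([514.0,202.3,114.])
ex=np.array([.006,1,0])
def edge(f,rad=173): return H+rad*(-np.cos(f)*ex+np.sin(f)*bz)
def ft(psi): 
    z=np.cos(psi)*ex-np.sin(psi)*bz
    return toolR(z,np.cross(z,(1,-.006,0)))
E
python3 - <<'E'
from h import *
p,r=st()
plan(p,r,[((514,-60,200),ft(1.2),1),((514,-30,150),ft(.5),1)],0.25,vmax=45,wmax=9)
E
```

```text
t 14.65 p [511.1 -25.  241.2] z [-0.007 -0.001 -1.   ] y [ 1.    -0.006 -0.007] F [-0.5  0.2 -0.2] w 0.7 q [-0.44  0.46  0.66  1.81 -0.33  0.99  0.35]
1.5, 1.5, 8.1, -0.32, 0.03, 0.37, 0.25, 1.5, 1.6, 8, -0.32, 0.09, 0.37, 0.25, 1.5, 1.5, 8.1, -0.31, 0.14, 0.35, 0.25, 1.5, 1.6, 8.1, -0.3, 0.19, 0.34, 0.25, 1.5, 1.5, 8.1, -0.28, 0.24, 0.33, 0.25, 1.5, 1.6, 8, -0.25, 0.29, 0.31, 0.25, 1.4, 1.5, 8.1, -0.21, 0.33, 0.3, 0.25, 1.5, 1.6, 8.1, -0.18, 0.36, 0.29, 0.25, 1.5, 1.5, 8.1, -0.12, 0.39, 0.27, 0.25, 1.5, 1.6, 8, -0.08, 0.41, 0.26, 0.25

1.5, 1.5, 8.1, -0.03, 0.43, 0.24, 0.25, 8, 0, 0, -0, -0.2, 1.15, 0.25, 8, 0, 0, -0.01, -0.03, 1.17, 0.25, 8.1, 0, 0, 0, 0.12, 1.16, 0.25, 8, 0, 0, -0, 0.29, 1.13, 0.25, 8, 0, 0, -0.01, 0.45, 1.07, 0.25
```

Call:
jog_arm:
  moves: [1.5,1.5,8.1,-0.32,0.03,0.37,0.25,1.5,1.6,8,-0.32,0.09,0.37,0.25,1.5,1.5,8.1,-0.31,0.14,0.35,0.25,1.5,1.6,8.1,-0.3,0.19,0.34,0.25,1.5,1.5,8.1,-0.28,0.24,0.33,0.25,1.5,1.6,8,-0.25,0.29,0.31,0.25,1.4,1.5,8.1,-0.21,0.33,0.3,0.25,1.5,1.6,8.1,-0.18,0.36,0.29,0.25,1.5,1.5,8.1,-0.12,0.39,0.27,0.25,1.5,1.6,8,-0.08,0.41,0.26,0.25]

```text
t: 15.9
ee_pos: [514.6, -57.2, 204.1]
tool_rot: [-0.171, 0.983, 0.067, 0.002]
wrist_force: [-0.0, 0.3, -0.1]
grip_width: 22.7
```

Call:
jog_arm:
  moves: [1.5,1.5,8.1,0,0.43,0.24,0.25,8,0,0,0,-0.2,1.15,0.25,8,0,0,0,-0.03,1.17,0.25,8.1,0,0,0,0.12,1.16,0.25,8,0,0,0,0.29,1.13,0.25,8,0,0,0,0.45,1.07,0.25,0,0,0,0,0,0,0.25]

```text
t: 16.77
ee_pos: [514.6, -31.5, 148.4]
tool_rot: [-0.511, 0.86, -0.004, 0.001]
wrist_force: [0.2, 0.5, 0.2]
grip_width: 23.2
```

```bash
python3 - <<'E'
from h import *
p,r=st()
E
```

```text
t 16.77 p [514.6 -31.5 148.4] z [ 0.006  0.878 -0.479] y [-0.007 -0.479 -0.878] F [0.2 0.5 0.2] w 23.2 q [ 0.17  0.92  0.54  1.8  -1.11  1.67 -0.25]
```

Call:
jog_arm:
  moves: [6,0,0,0,0,0,0.25,6,0,0,0,0,0,0.25,0,0,0,0,0,0,0.25]

```text
t: 17.15
ee_pos: [515.5, -31.3, 150.6]
tool_rot: [-0.596, 0.803, -0.002, 0.003]
wrist_force: [-0.8, -0.0, 0.1]
grip_width: 23.1
```

```bash
python3 - <<'E'
from h import *
p,r=st()
# plan to above flap edge
q=edge(1.85)-30*(np.cos(1.75)*ex-np.sin(1.75)*bz)
print(edge(1.85),q)
plan(p,r,[((514,-30,200),ft(.7),1),((514,60,350),ft(1.3),1),((514,210,365),ft(1.75),1),(q+[0,0,35],ft(1.75),1)],0.25,vmax=50,wmax=9)
E
```

```text
t 17.15 p [515.5 -31.3 150.6] z [ 0.007  0.957 -0.289] y [-0.    -0.289 -0.957] F [-0.8 -0.   0.1] w 23.1 q [ 0.26  1.01  0.45  1.76 -1.14  1.8  -0.2 ]
[514.28606268 249.9771127  280.30061011] [514.31814697 255.32449437 309.82018852]
-7.8, -0, 0, -0.05, -1.59, -0.43, 0.25, -7.7, -0.1, 0, -0.04, -1.51, -0.65, 0.25, -7.8, -0, 0.1, -0.05, -1.42, -0.84, 0.25, -8.6, -0, -0, -0.02, -4.32, -0.69, 0.25, -8.6, -0, -0, -0.01, -4.16, -1.34, 0.25, -8.6, 0, -0, -0.02, -3.92, -1.94, 0.25, -8.6, 0, -0, -0.01, -3.59, -2.5, 0.25, -6.4, 0, -0, -0.03, -3.71, 0.64, 0.25, -6.5, 0, -0, -0.02, -3.76, 0.23, 0.25, -6.4, 0, -0, -0.03, -3.77, -0.21, 0.25

-6.5, 0, -0, -0.02, -3.71, -0.62, 0.25, 0, 0, -0, 0, -4.82, 1.18, 0.25
```

ψ = 0.29 rad is reachable. I'll go up and over to the flap's edge with the jaws straddling it.

Call:
jog_arm:
  moves: [-7.8,0,0,-0.05,-1.59,-0.43,0.25,-7.7,0,0,-0.04,-1.51,-0.65,0.25,-7.8,0,0,-0.05,-1.42,-0.84,0.25,-8.6,0,0,-0.02,-4.32,-0.69,0.25,-8.6,0,0,-0.01,-4.16,-1.34,0.25,-8.6,0,0,-0.02,-3.92,-1.94,0.25,-8.6,0,0,-0.01,-3.59,-2.5,0.25,-6.4,0,0,-0.03,-3.71,0.64,0.25,-6.5,0,0,-0.02,-3.76,0.23,0.25,-6.4,0,0,-0.03,-3.77,-0.21,0.25]

```text
t: 18.4
ee_pos: [513.0, 173.7, 364.8]
tool_rot: [0.032, 0.999, -0.004, 0.004]
wrist_force: [0.5, -0.1, -0.7]
grip_width: 23.4
```

Call:
jog_arm:
  moves: [-6.5,0,0,-0.02,-3.71,-0.62,0.25,0,0,0,0,-4.82,1.18,0.25,0,0,0,0,0,0,0.25,0,0,0,0,0,0,0.25]

```text
t: 18.9
ee_pos: [513.9, 254.0, 347.3]
tool_rot: [0.088, 0.996, -0.004, 0.002]
wrist_force: [0.4, -0.8, 1.4]
grip_width: 23.4
```

```bash
cat >> h.py <<'E'
def psi(f): return .29+f*1.46/1.85
def strad(f,dep=14):
    z=np.cos(psi(f))*ex-np.sin(psi(f))*bz
    return edge(f,173-dep/2)-(14-dep/2)*z, ft(psi(f))
E
python3 - <<'E'
from h import *
p,r=st()
q,t=strad(1.85);print(q)
plan(p,r,[(q-40*t.as_matrix()[:,2],t,1),(q,t,2)],0.25,vmax=50,wmax=9)
E
```

```text
t 18.9 p [513.9 254.  347.3] z [ 0.004 -0.176 -0.984] y [-0.009 -0.984  0.176] F [ 0.4 -0.8  1.4] w 23.4 q [-1.14  0.62  1.05  1.42 -0.36  1.42 -1.69]
[514.28197422 249.29570336 280.45958532]
-0.1, -0.3, -0.2, 0.03, -0.72, 2.66, 0.25, -0, 0, 0, -0, -0, 2, 0.25, -0, 0, 0, -0, -0, 2, 0.25
```

Call:
jog_arm:
  moves: [0,-0.3,-0.2,0.03,-0.72,2.66,0.25,0,0,0,0,0,0,0.25,0,0,0,0,0,0,0.25]

```text
t: 19.27
ee_pos: [515.3, 255.7, 320.1]
tool_rot: [0.088, 0.996, -0.004, -0.0]
wrist_force: [0.6, -0.2, -0.0]
grip_width: 22.9
```

```bash
python3 - <<'E'
from h import *
p,r=st()
q,t=strad(1.85)
plan(p,r,[(q,t,3)],0.25)
for n in("top","scene"):
    d=cam(n);u=proj(d,p).astype(int);im=d["image"][max(0,u[1]-50):u[1]+50,u[0]-50:u[0]+50]
    cv2.imwrite(f"pics/{n}9.png",cv2.resize(im,None,fx=6,fy=6,interpolation=cv2.INTER_CUBIC))
E
```

```text
t 19.27 p [515.3 255.7 320.1] z [-0.002 -0.176 -0.984] y [-0.008 -0.984  0.176] F [ 0.6 -0.2 -0. ] w 22.9 q [-1.13  0.64  1.04  1.46 -0.38  1.37 -1.68]
-0, 0, -0, -0.03, -0.02, 1.34, 0.25, -0.1, 0, -0.1, -0.03, -0.03, 1.33, 0.25, -0, 0, -0, -0.03, -0.02, 1.34, 0.25
```

View pics/scene9.png

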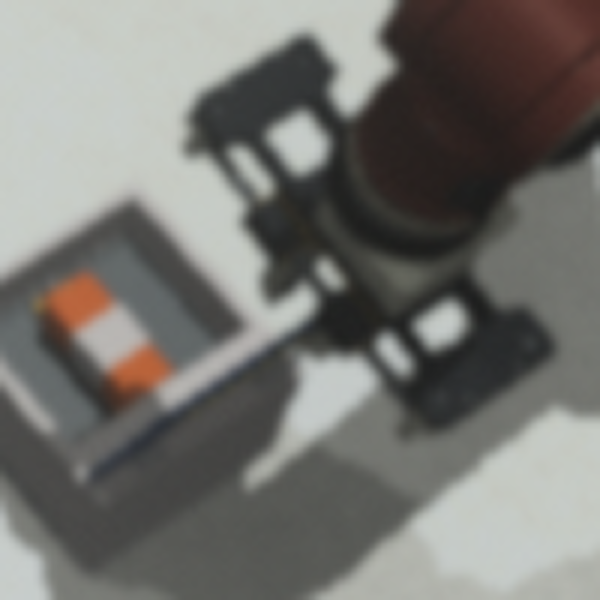

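The gripper stands over the middle of the flap edge, with a finger on each side of the plate. I'll go down and narrow the jaws to about 12 mm.

Call:
jog_arm:
  moves: [0,0,0,-0.03,-0.02,1.34,0.25,0,0,0,-0.03,-0.03,1.33,0.25,0,0,0,-0.03,-0.02,1.34,0.25,0,0,0,0,0,0,0.13,0,0,0,0,0,0,0.13]
  force: 5

```text
t: 20.0
ee_pos: [513.9, 250.5, 278.8]
tool_rot: [0.089, 0.996, -0.003, -0.001]
wrist_force: [-0.4, 0.1, -0.4]
grip_width: 12.9
```

```bash
python3 - <<'E'
from h import *
p,r=st()
print(strad(1.85)[0])
f=np.linspace(1.85,0,35)[1:]
plan(p,r,[(*strad(x),1) for x in f[:10]],0.13)
for n in("scene","top"):
    d=cam(n);u=proj(d,p).astype(int);im=d["image"][max(0,u[1]-50):u[1]+50,u[0]-50:u[0]+50]
    cv2.imwrite(f"pics/{n}10.png",cv2.resize(im,None,fx=6,fy=6,interpolation=cv2.INTER_CUBIC))
E
```

```text
t 20.0 p [513.9 250.5 278.8] z [-0.003 -0.177 -0.984] y [-0.005 -0.984  0.177] F [-0.4  0.1 -0.4] w 12.9 q [-1.13  0.67  1.02  1.54 -0.4   1.28 -1.66]
[514.28197422 249.29570336 280.45958532]
2.4, 0.1, 0, 0.04, 1.08, -0.21, 0.13, 2.4, 0, 0, -0, 0.93, -0.05, 0.13, 2.5, 0, 0, -0, 0.94, -0.05, 0.13, 2.5, 0, 0, -0, 0.93, -0.03, 0.13, 2.4, 0, 0, -0, 0.93, -0.03, 0.13, 2.5, 0, 0, -0, 0.93, -0.01, 0.13, 2.4, 0, 0, -0, 0.94, -0, 0.13, 2.5, 0, 0, -0, 0.93, 0.01, 0.13, 2.5, 0, 0, -0, 0.93, 0.01, 0.13, 2.4, 0, 0, -0, 0.94, 0.03, 0.13
```

View pics/scene10.png

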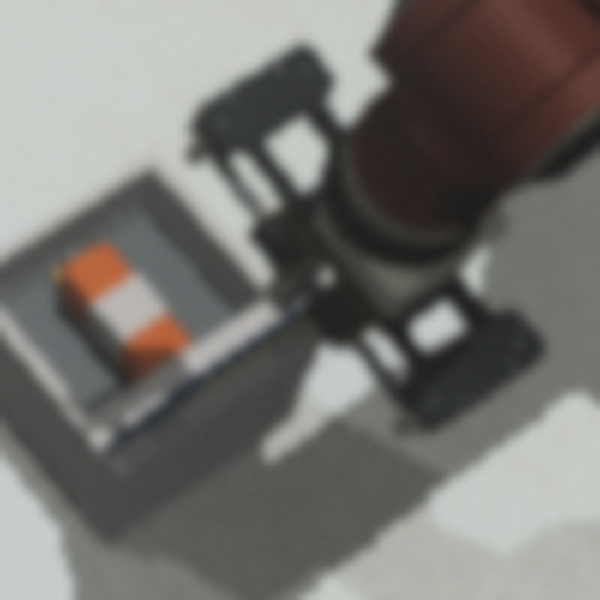

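The flap edge lies between the fingers. I'll start the arc slowly.

Call:
jog_arm:
  moves: [2.4,0,0,0.04,1.08,-0.21,0.13,2.4,0,0,0,0.93,-0.05,0.13,2.5,0,0,0,0.94,-0.05,0.13,2.5,0,0,0,0.93,-0.03,0.13,2.4,0,0,0,0.93,-0.03,0.13,2.5,0,0,0,0.93,-0.01,0.13]

```text
t: 20.85
ee_pos: [513.9, 192.2, 287.4]
tool_rot: [-0.041, 0.999, -0.004, -0.0]
wrist_force: [-0.3, 0.2, 0.4]
grip_width: 12.1
```

```bash
cat >> h.py <<'E'
def view(tag,c,k=50,f=6):
    for n in("scene","top"):
        d=cam(n);u=proj(d,c).astype(int);im=d["image"][max(0,u[1]-k):u[1]+k,max(0,u[0]-k):u[0]+k]
        cv2.imwrite(f"pics/{n}{tag}.png",cv2.resize(im,None,fx=f,fy=f,interpolation=cv2.INTER_CUBIC))
E
python3 - <<'E'
from h import *
p,r=st()
f=np.linspace(1.85,0,35)[1:]
print(strad(f[5])[0])
plan(p,r,[(*strad(x),1) for x in f[6:14]],0.13)
view("11",p)
E
```

```text
t 20.85 p [513.9 192.2 287.4] z [-0.001  0.082 -0.997] y [-0.008 -0.997 -0.082] F [-0.3  0.2  0.4] w 12.1 q [-0.94  0.53  0.94  1.68 -0.54  1.18 -1.43]
[513.94964844 193.9080727  286.7930734 ]
2.3, 0.1, -0.1, 0, 0.77, 0.07, 0.13, 2.4, -0, -0, 0, 0.93, 0.01, 0.13, 2.5, -0, 0, 0, 0.93, 0.02, 0.13, 2.4, -0, 0, 0, 0.94, 0.02, 0.13, 2.5, -0, 0, 0, 0.93, 0.04, 0.13, 2.5, -0, 0, 0, 0.93, 0.05, 0.13, 2.4, -0, 0, 0, 0.93, 0.06, 0.13, 2.5, -0, 0, 0, 0.93, 0.07, 0.13
```

View pics/scene11.png

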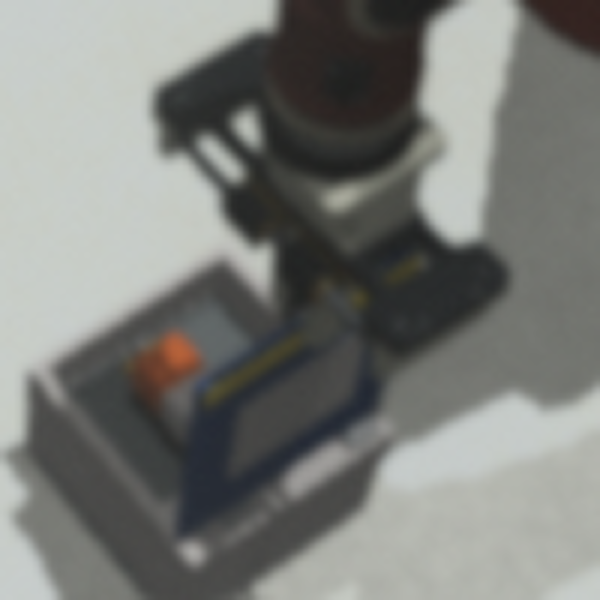

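View pics/top11.png

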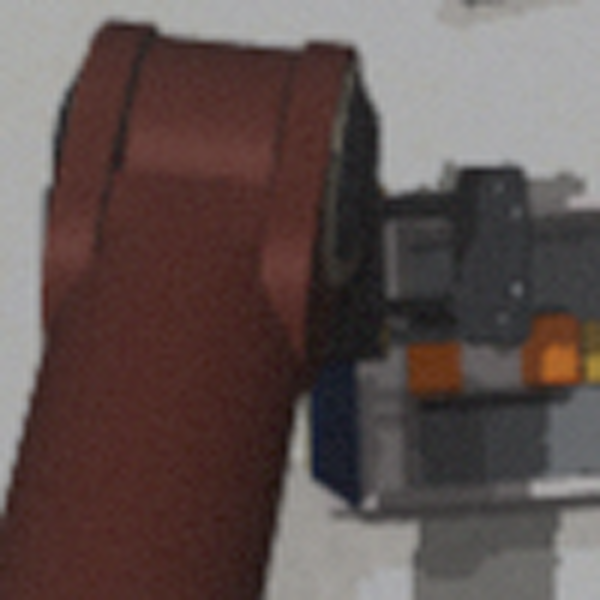

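The flap is following (about 1.5 rad), with its yellow edge held between the jaws. I'll continue.

Call:
jog_arm:
  moves: [2.3,0,0,0,0.77,0.07,0.13,2.4,0,0,0,0.93,0.01,0.13,2.5,0,0,0,0.93,0.02,0.13,2.4,0,0,0,0.94,0.02,0.13,2.5,0,0,0,0.93,0.04,0.13,2.5,0,0,0,0.93,0.05,0.13]

```text
t: 21.7
ee_pos: [513.6, 140.3, 274.9]
tool_rot: [-0.166, 0.986, -0.003, -0.0]
wrist_force: [-0.2, -0.3, -0.6]
grip_width: 11.8
```

```bash
python3 - <<'E'
from h import *
p,r=st()
f=np.linspace(1.85,0,35)[1:]
print(strad(f[11])[0],f[11])
plan(p,r,[(*strad(x),1) for x in f[12:20]],0.13)
view("12",p)
E
```

```text
t 21.7 p [513.6 140.3 274.9] z [ 0.001  0.328 -0.945] y [-0.006 -0.945 -0.328] F [-0.2 -0.3 -0.6] w 11.8 q [-0.67  0.48  0.82  1.79 -0.75  1.18 -1.12]
[513.62251137 139.3852276  275.14926219] 1.197058823529412
2.5, 0.1, -0, -0, 1.01, 0.01, 0.13, 2.5, -0, -0, 0, 0.93, 0.07, 0.13, 2.5, -0, -0, 0, 0.93, 0.08, 0.13, 2.4, -0, -0, 0, 0.93, 0.09, 0.13, 2.5, -0, -0, 0, 0.93, 0.1, 0.13, 2.5, -0, -0, 0, 0.92, 0.11, 0.13, 2.4, -0, -0, 0, 0.93, 0.12, 0.13, 2.5, -0, -0, 0, 0.92, 0.13, 0.13
```

View pics/scene12.png

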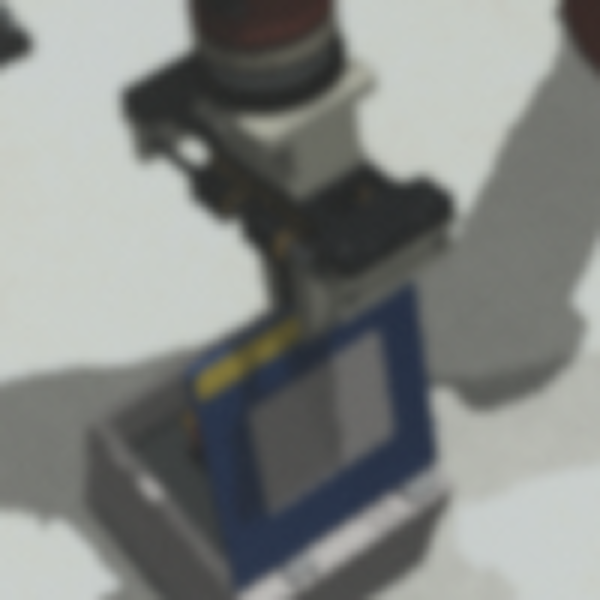

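The flap is at about 1.2 rad and still straddled. I'll go on.

Call:
jog_arm:
  moves: [2.5,0,0,0,1.01,0.01,0.13,2.5,0,0,0,0.93,0.07,0.13,2.5,0,0,0,0.93,0.08,0.13,2.4,0,0,0,0.93,0.09,0.13,2.5,0,0,0,0.93,0.1,0.13,2.5,0,0,0,0.92,0.11,0.13]

```text
t: 22.55
ee_pos: [513.5, 92.0, 246.3]
tool_rot: [-0.292, 0.956, -0.003, -0.0]
wrist_force: [0.4, -1.1, -2.2]
grip_width: 12.3
```

```bash
python3 - <<'E'
from h import *
p,r=st()
f=np.linspace(1.85,0,35)[1:]
print(strad(f[17])[0],f[17])
plan(p,r,[(*strad(x),1) for x in f[18:26]],0.13)
view("13",p)
E
```

```text
t 22.55 p [513.5  92.  246.3] z [ 0.001  0.559 -0.829] y [-0.005 -0.829 -0.559] F [ 0.4 -1.1 -2.2] w 12.3 q [-0.35  0.54  0.71  1.86 -0.96  1.28 -0.77]
[513.33470324  91.41720673 246.74353536] 0.8705882352941177
2.5, 0.1, -0, -0.01, 0.95, 0.05, 0.13, 2.5, 0, -0, -0, 0.92, 0.13, 0.13, 2.4, 0, -0, -0, 0.93, 0.14, 0.13, 2.5, 0, -0, -0, 0.92, 0.15, 0.13, 2.4, 0, -0, -0, 0.92, 0.16, 0.13, 2.5, 0, -0, -0, 0.91, 0.18, 0.13, 2.5, 0, -0, -0, 0.92, 0.18, 0.13, 2.4, 0, -0, -0, 0.91, 0.19, 0.13
```

View pics/scene13.png

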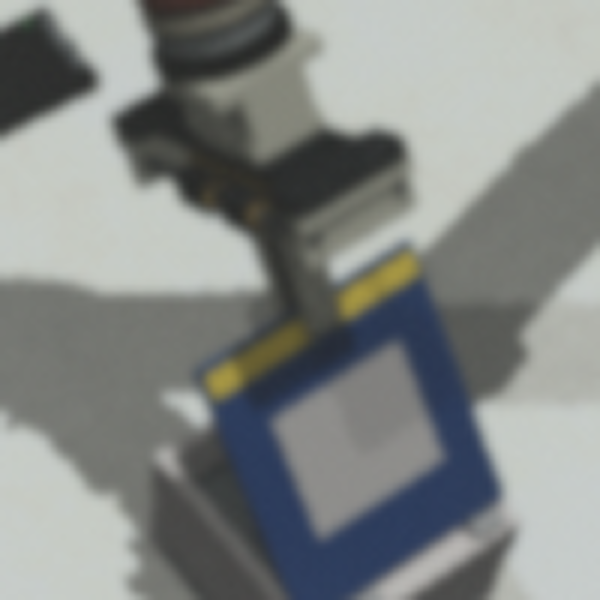

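The flap, at about 0.87 rad, is carried by the lower finger, with 2.2 N on the wrist. I'll continue.

Call:
jog_arm:
  moves: [2.5,0,0,0,0.95,0.05,0.13,2.5,0,0,0,0.92,0.13,0.13,2.4,0,0,0,0.93,0.14,0.13,2.5,0,0,0,0.92,0.15,0.13,2.4,0,0,0,0.92,0.16,0.13,2.5,0,0,0,0.91,0.18,0.13]

```text
t: 23.4
ee_pos: [513.3, 55.7, 204.4]
tool_rot: [-0.413, 0.911, -0.002, -0.0]
wrist_force: [0.2, 0.3, -2.2]
grip_width: 11.8
```

```bash
python3 - <<'E'
from h import *
p,r=st()
f=np.linspace(1.85,0,35)[1:]
print(strad(f[23])[0],f[23])
plan(p,r,[(*strad(x),1) for x in f[24:31]],0.13)
view("14",p)
E
```

```text
t 23.4 p [513.3  55.7 204.4] z [ 0.002  0.752 -0.66 ] y [-0.004 -0.659 -0.752] F [ 0.2  0.3 -2.2] w 11.8 q [-0.08  0.69  0.59  1.9  -1.1   1.45 -0.47]
[513.11624583  55.00763769 204.54471478] 0.5441176470588236
2.5, 0.2, -0, -0.02, 0.95, 0.13, 0.13, 2.5, -0, -0, 0, 0.91, 0.19, 0.13, 2.4, -0, -0, 0, 0.91, 0.2, 0.13, 2.5, -0, -0, 0, 0.91, 0.21, 0.13, 2.4, -0, -0, 0, 0.9, 0.23, 0.13, 2.5, -0, 0, 0, 0.91, 0.23, 0.13, 2.5, -0, 0, 0, 0.9, 0.24, 0.13
```

View pics/scene14.png

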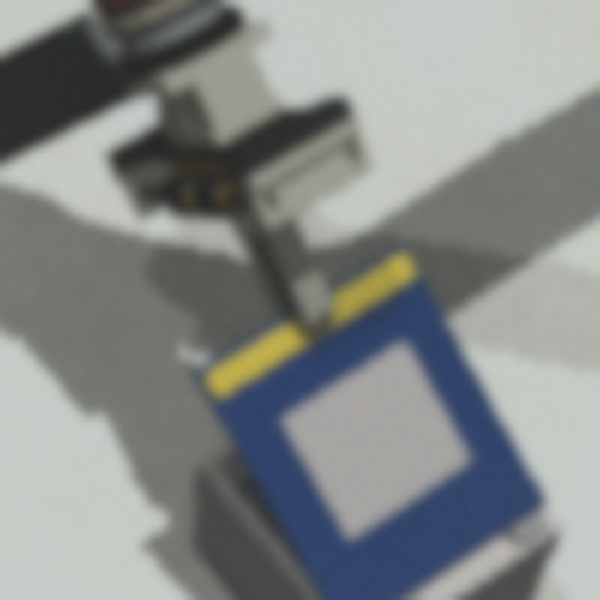

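The flap is at about 0.55 rad, still borne from below. I'll keep easing it down.

Call:
jog_arm:
  moves: [2.5,0,0,0,0.95,0.13,0.13,2.5,0,0,0,0.91,0.19,0.13,2.4,0,0,0,0.91,0.2,0.13,2.5,0,0,0,0.91,0.21,0.13,2.4,0,0,0,0.9,0.23,0.13]

```text
t: 24.12
ee_pos: [512.8, 36.1, 161.7]
tool_rot: [-0.509, 0.861, -0.003, 0.0]
wrist_force: [1.0, -0.5, -1.8]
grip_width: 12.1
```

```bash
python3 - <<'E'
from h import *
p,r=st()
f=np.linspace(1.85,0,35)[1:]
print(strad(f[28])[0],f[28])
plan(p,r,[(*strad(x),2) for x in f[29:34]],0.13)
view("15",p)
E
```

```text
t 24.12 p [512.8  36.1 161.7] z [ 0.004  0.877 -0.481] y [-0.005 -0.481 -0.877] F [ 1.  -0.5 -1.8] w 12.1 q [ 0.09  0.85  0.49  1.89 -1.17  1.58 -0.29]
[513.00386987  36.27831247 161.9915574 ] 0.2720588235294119
1.2, 0, -0, 0.01, 0.44, 0.12, 0.13, 1.1, 0.1, -0.1, 0.02, 0.43, 0.1, 0.13, 1.2, -0, 0, -0, 0.45, 0.12, 0.13, 1.3, -0, 0, -0, 0.46, 0.11, 0.13, 1.2, -0, 0, -0, 0.45, 0.13, 0.13, 1.2, -0, 0, -0, 0.45, 0.12, 0.13, 1.2, -0, 0, -0, 0.45, 0.13, 0.13, 1.3, -0, 0, -0, 0.44, 0.12, 0.13, 1.2, -0, 0, -0, 0.45, 0.14, 0.13, 1.2, -0, 0, -0, 0.45, 0.12, 0.13
```

View pics/scene15.png

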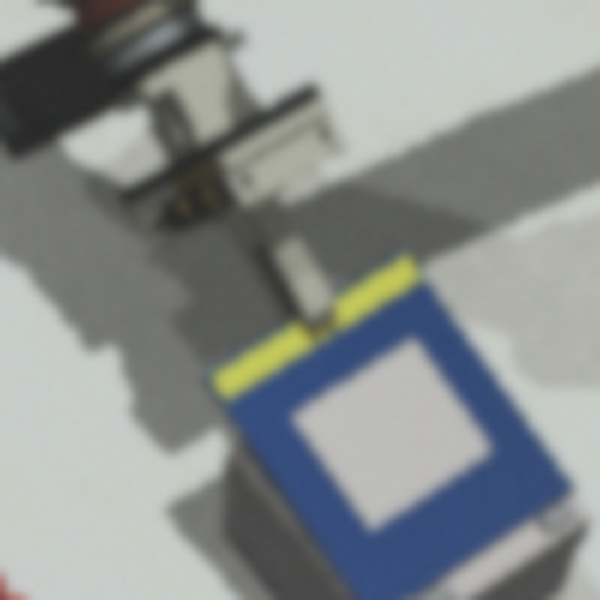

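Call:
jog_arm:
  moves: [1.2,0,0,0.01,0.44,0.12,0.13,1.1,0,0,0.02,0.43,0.1,0.13,1.2,0,0,0,0.45,0.12,0.13,1.3,0,0,0,0.46,0.11,0.13,1.2,0,0,0,0.45,0.13,0.13,1.2,0,0,0,0.45,0.12,0.13,1.2,0,0,0,0.45,0.13,0.13]

```text
t: 25.1
ee_pos: [512.5, 30.1, 130.0]
tool_rot: [-0.571, 0.821, -0.003, 0.0]
wrist_force: [-2.9, -1.8, -2.4]
grip_width: 12.2
```

```bash
python3 - <<'E'
from h import *
p,r=st()
for x in(.1,.08,.0,-.02):print(strad(x)[0],x)
plan(p,r,[(*strad(x),1) for x in (.06,.04,.02,0,-.015)],0.13)
view("16",p)
E
```

```text
t 25.1 p [512.5  30.1 130. ] z [ 0.004  0.937 -0.349] y [-0.005 -0.349 -0.937] F [-2.9 -1.8 -2.4] w 12.2 q [ 0.17  0.98  0.41  1.86 -1.2   1.66 -0.19]
[512.96980171  30.60028441 133.09659826] 0.1
[512.96777719  30.26286528 129.68672744] 0.08
[512.96375376  29.59229287 116.00166558] 0.0
[512.96376841  29.59473474 112.57576897] -0.02
1.1, 0.1, -0.2, 0.05, 0.35, 0.12, 0.13, 0.9, -0, 0, -0, 0.33, 0.1, 0.13, 0.9, -0, 0, -0, 0.33, 0.09, 0.13, 0.9, -0, 0, -0, 0.33, 0.1, 0.13, 0.7, -0, 0, -0, 0.25, 0.07, 0.13
```

View pics/scene16.png

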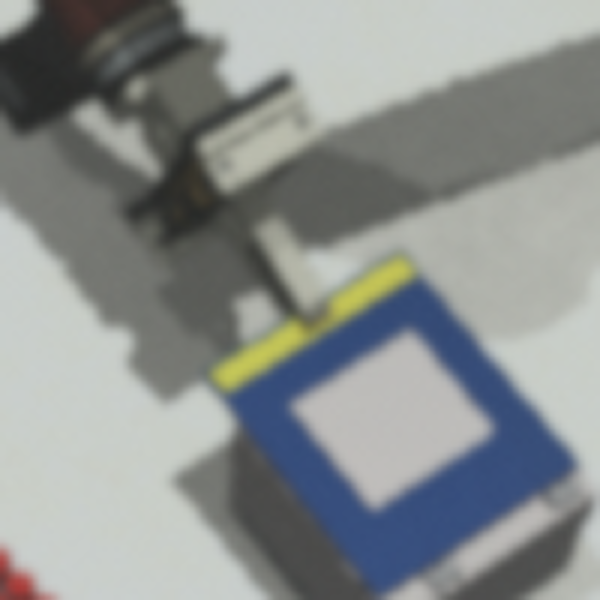

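Call:
jog_arm:
  moves: [1.1,0,0,0.05,0.35,0.12,0.13,0.9,0,0,0,0.33,0.1,0.13,0.9,0,0,0,0.33,0.09,0.13,0.9,0,0,0,0.33,0.1,0.13,0,0,0,0,0,0,0.13]

```text
t: 25.82
ee_pos: [513.7, 30.3, 117.1]
tool_rot: [-0.599, 0.801, -0.003, 0.001]
wrist_force: [0.5, 0.4, 0.1]
grip_width: 11.8
```

```bash
python3 - <<'E'
from h import *
p,r=st()
plan(p,r,[(p-[0,0,4],r,3)],0.13)
view("17",p)
E
```

```text
t 25.82 p [513.7  30.3 117.1] z [ 0.006  0.959 -0.284] y [-0.003 -0.284 -0.959] F [0.5 0.4 0.1] w 11.8 q [ 0.2   1.03  0.38  1.85 -1.21  1.69 -0.16]
0, 0, 0, 0, 0.13, 0.04, 0.13, 0, 0, 0, 0, 0.13, 0.04, 0.13, 0, 0, 0, 0, 0.12, 0.03, 0.13
```

View pics/scene17.png

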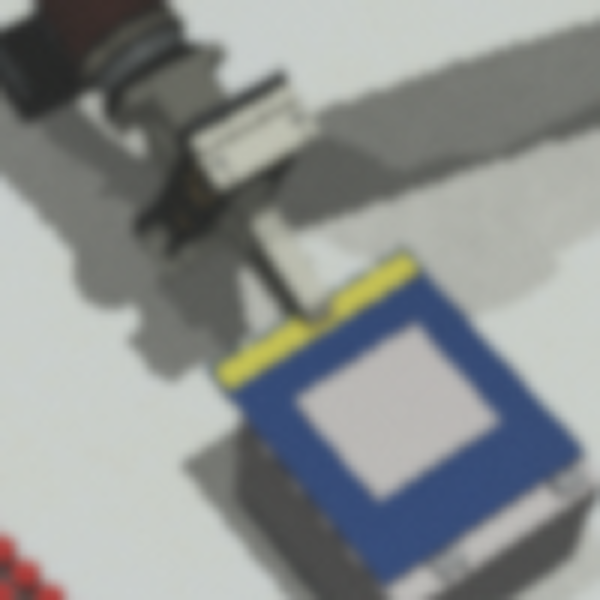

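The force has dropped to zero, so the flap appears to rest on its seat. I'll lower a little further to confirm.

Call:
jog_arm:
  moves: [0,0,0,0,0.13,0.04,0.13,0,0,0,0,0.13,0.04,0.13,0,0,0,0,0.12,0.03,0.13,0,0,0,0,0,0,0.13]

```text
t: 26.42
ee_pos: [513.4, 30.0, 114.7]
tool_rot: [-0.599, 0.801, -0.003, 0.001]
wrist_force: [-1.4, -1.2, 5.6]
grip_width: 12.3
```

```bash
python3 - <<'E'
from h import *
p,r=st()
s=cam("scene");t=cam("top")
for d,n in((s,"s"),(t,"t")):
    h=cv2.cvtColor(d["image"],cv2.COLOR_BGR2HSV);k=cv2.inRange(h,(22,100,80),(35,255,255))
    c=proj(d,(514,32,117)).astype(int);m=np.zeros_like(k);m[c[1]-45:c[1]+45,c[0]-45:c[0]+45]=k[c[1]-45:c[1]+45,c[0]-45:c[0]+45]
    ys,xs=np.nonzero(m);w=np.array([onz(d,x,y,117)[:2] for x,y in zip(xs,ys)]);print(n,len(xs),w.mean(0),w.min(0),w.max(0))
E
```

```text
t 26.43 p [513.4  30.  114.7] z [ 0.005  0.959 -0.282] y [-0.002 -0.282 -0.959] F [-1.4 -1.2  5.6] w 12.3 q [ 0.2   1.04  0.38  1.84 -1.21  1.69 -0.15]
s 114 [517.71956619  41.93216292] [446.35033427  33.11051907] [585.41226392  48.85450114]
t 213 [513.87260784  42.02131668] [443.33405095  34.27351546] [585.80828372  49.2232133 ]
```

The upper finger now presses the flap on its seat with 5.6 N. The yellow strip falls at y = 42 in both views when I assume z = 117, so the flap is shut. I'll open the jaws and withdraw.

Call:
jog_arm:
  moves: [0,0,0,0,-0.2,0,0.13,0,0,0,0,0,0,0.25,0,0,0,0,0,0,0.25,0,0,0,0,0,-1,0.25,0,0,0,0,0,-2,0.25,0,0,0,0,0,-4,0.25,0,0,0,0,-2,-4,0.25,0,0,0,0,-4,-4,0.25,0,0,0,0,-4,-4,0.25,0,0,0,0,0,0,0.25]

```text
t: 27.78
ee_pos: [512.5, -128.3, 267.9]
tool_rot: [-0.594, 0.805, -0.003, 0.005]
wrist_force: [-1.2, 0.3, 0.2]
grip_width: 23.1
```

```bash
python3 - <<'E'
from h import *
p,r=st()
for n in("scene","top"):
    d=cam(n);cv2.imwrite(f"pics/{n}18.png",cv2.resize(d["image"],(768,576),interpolation=cv2.INTER_CUBIC))
    h=cv2.cvtColor(d["image"],cv2.COLOR_BGR2HSV);k=cv2.inRange(h,(22,100,80),(35,255,255))
    c=proj(d,(514,32,117)).astype(int);m=np.zeros_like(k);m[c[1]-45:c[1]+45,c[0]-45:c[0]+45]=k[c[1]-45:c[1]+45,c[0]-45:c[0]+45]
    ys,xs=np.nonzero(m);w=np.array([onz(d,x,y,117)[:2] for x,y in zip(xs,ys)]);print(n,len(xs),w.mean(0),w.min(0),w.max(0))
E
```

```text
t 27.77 p [ 512.5 -128.3  267.9] z [ 0.012  0.956 -0.295] y [ 0.001 -0.295 -0.956] F [-1.2  0.3  0.2] w 23.1 q [ 0.42  0.86  0.42  1.57 -1.02  1.96 -0.42]
scene 122 [515.22065181  41.90936221] [446.35033427  35.31982775] [585.41226392  48.70849784]
top 233 [513.52689672  41.84939811] [443.33405095  34.01367958] [585.80828372  49.2232133 ]
```

View pics/scene18.png

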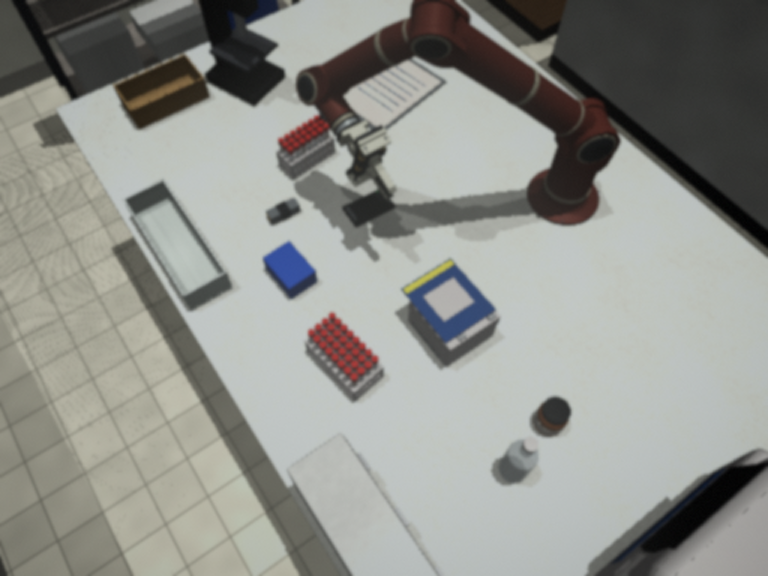

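View pics/top18.png

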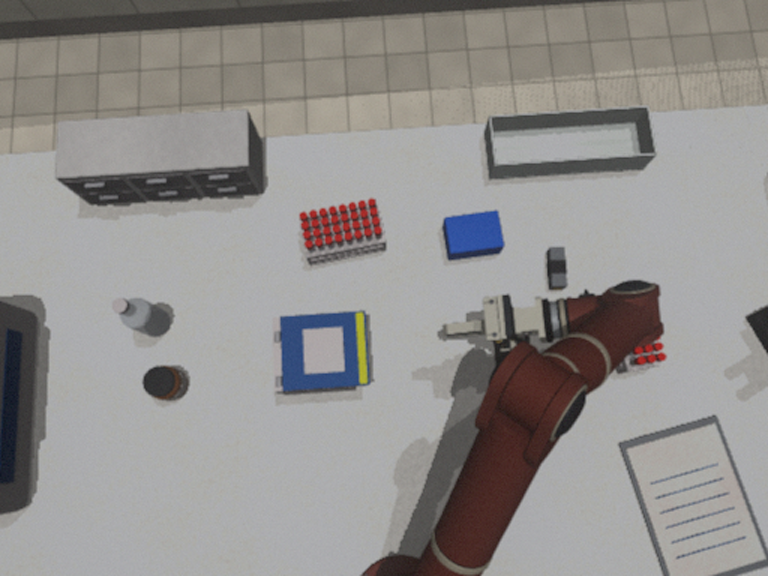

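Both views show the flap shut and level over the bay, with the yellow strip at (361,348) in the top view. The robot is clear and every other object is where it started. One joint sits close to its limit, so I'll ease it back and hand in.

Call:
jog_arm:
  moves: [-6,0,0,0,-1,0,0.25,-6,0,0,0,-1,0,0.25,0,0,0,0,0,0,0.25,0,0,0,0,0,0,0.25]

```text
t: 28.38
ee_pos: [512.3, -115.9, 282.0]
tool_rot: [-0.511, 0.86, -0.004, -0.001]
wrist_force: [-0.1, -0.5, 0.0]
grip_width: 23.1
```

```bash
python3 - <<'E'
from h import *
st(); print(job_done())
E
```

```text
t 28.38 p [ 512.3 -115.9  282. ] z [ 0.002  0.879 -0.478] y [-0.008 -0.478 -0.878] F [-0.1 -0.5  0. ] w 23.1 q [ 0.33  0.76  0.49  1.59 -0.97  1.85 -0.48]
the job is handed in; nothing more can be done
None
```

The pack is in the bay and the flap is shut; I handed the job in at 28.4 s with the gripper clear of everything.

**Pack:** I tilted it in against the brass contact and swung it down level while holding the contact in about 8 mm. I then let it slide back towards the catch. It therefore went under the nose by sliding, not by an audible snap past it. The camera check showed it level, at about y = 133 against the bay's 134. The last few mm of its catch end were hidden, as they should be under the nose. I did not do a separate press or pull test of the catch.

**Flap:** I straddled its edge with the jaws and eased it over at about 0.4–0.5 rad/s, slowing to about 0.2 at the end. The load fell to zero at the seat, and a light push down met 5.6 N. Both cameras put the edge strip in the same place at the shut height, before and after I let go.

**Irregularity:** when I opened the jaws to release the pack, a finger pushed against something in the bay, probably a rib. The wrist read about 16 N and the gripper shifted 6 mm sideways. The pack was still seated afterwards.

In the last pictures, everything else on the bench looked where it was at the start.

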